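# Clear the key bench scrap and zero the key machine's dial

## Robot

A 6-joint arm with a two-finger parallel gripper is mounted at the origin on the work surface. World frame = base frame: x ahead of the robot, y to its left, z up, the work surface at z = 0. Lengths are in mm, angles in rad, forces in N, time in s.
With the tool pointing down it reaches from about 325 to 850 mm from the base axis. Payload 4.4 kg.
Tool frame: the origin (TCP) lies between the finger pads; the fingertips stand manip.tip_reach ahead of it and the grasp point (between the pads) lies 3 mm ahead of it (manip.tip_reach is the distance from the TCP to the fingertips, in mm); z points along the fingers, y is the line along which they close (so a half turn about z gives the same grasp; the last joint's range is limited). The gripper opens to 94 mm and grips with 3 to 60 N. Pads are 16 mm wide; open, the fingers measure 119 mm over their backs; the gripper's body (75 mm by 177 mm) begins 78 mm behind the grasp point.
Start: joints at [1.097, 0.207, 1.542, -0, 1.393, -0.15], TCP at [182.413, 545.301, 227.447] pointing down, gripper open.
Joint ranges: [-2.73, 2.73], [-0.86, 2.22], [0.23, 2.46], [-1.11, 4.25], [0.08, 2.63], [-2.82, 2.82]. Speed limits (rad/s): [2.79, 2.79, 3.14, 3.14, 3.14, 3.14].

## Interface

Orientations are given as a unit quaternion [x, y, z, w].
In Python, from station import manip gives the robot as it stands.
- The arm moves only by the tool step_arm, never from a script. Its argument "plan" is text: rows parted by semicolons, each of 6 numbers parted by spaces: the shift along the tool's x, y, z in cm, then the turn, a rotation vector about the tool's x, y, z in rad. A call has 1 to 20 rows; each row is the pose to reach, as a shift and turn from the pose commanded when the call began, along the tool's axes at that moment; what a row does not reach only later rows make up. A row lasts 1/10 s, in which the tool goes at most 50 mm and 8.59 degrees, less where a joint would pass 70% of its speed; a pose out of reach is approached as far as the arm can. A call with a gripper value outside its range is refused whole. "grip" is the gripper command: -1 is shut, 1 is fully open, values between are in proportion, set as the call begins (left out, the last holds). The fingers move at their own pace and stop on an object; "force" is the grip in N (left out, the last holds). Time passes only in rows, so rows that repeat a pose let the fingers close. It gives the time, the measured TCP pose, the force, the opening and the grip force at its end, in the units of the state.
- manip.get_state(): the state, without advancing time (a new reading comes with each control period).
- manip.get_image(name): name is "scene" or "top" or "wrist"; returns the picture (420x560x3 uint8, red, green, blue); there is no depth.
- manip.camera_model(name): a dict with "fx", "fy", "cx", "cy" (pixels), "origin" and "rotation" of the camera in the world. Camera axes: x right, y down, z forward; pixel columns grow to the right and rows downward; lengths in mm; the calibration is good to about 2 mm. A picture is of the moment at which its call begins: read the wrist's pose just before it. camera_model takes no time and is no camera call; for the wrist camera it gives the pose at the moment of the call.
- manip.job_done(): hands the job in; it is judged then, once.
The state is a dict: "time": time; "joints": joint angles; "joint_vel": joint speeds; "joint_torque": joint torques, N m; "ee_pos": TCP position; "orientation": TCP orientation; "force": force on the tool from outside, world axes, zero at the start; "torque": the same for the moment, N m; "width": opening from 0.0 (shut) to 1.0 (fully open); "grasp_force": force on a finger pad.
Only numpy, scipy, OpenCV 4.12 (cv2) and the standard library are available. Lean on these libraries where they do the work, as an engineer would, in place of code of your own. Each camera call takes 0.05 s, during which the arm holds its last target. There are 200 camera calls.

## Task

Clear down the key-cutting bench: swing the scrap box's orange sprung flap up by its bar until it stays open by itself, put every all-brass padlock and brass key (three to five of them) in the box, then take the bar again and ease the flap down fully shut without letting it slam. Then zero the machine: wind the crank wheel anticlockwise (seen from above) until the dial's red mark is about an eighth of a turn past the pointer, and wind back clockwise to bring the red mark to the pointer, so that the last movement is clockwise and the backlash is taken up. Leave everything else, the blue-headed key included, where it is.

Things in the scene. Friction and masses are not known exactly. Their poses are not given: they have to be found in the camera images.
- scrap_box: Grey open-topped metal box fixed to the bench, outside 125 (its x) by 240 (y) by 120 mm high, walls and floor 5 mm. Origin: centre of its underside. Its -x side faces roughly towards the robot. An orange sprung flap covers its mouth.
- flap (a joint): Angle of the orange flap, rad: 0 shut, about 1.90 at its open stop. Hinged along the box's far (+x) top edge; the near edge swings up and away over the hinge. Spring and weight press it shut with up to about 5 N at the bar, and it drops very fast if let go, except beyond about 1.7 rad, where it falls back on the open stop and stays there by itself.
- flap_hinge (a point): Point on the flap's hinge line, at the middle of the box's far top edge, 120 mm above the bench (the hinge line runs along the box's y).
- flap_bar (a point): Centre of the flap's steel grip bar: a round bar 14 mm thick, 110 mm long along the box's y, on two posts (55 mm either side of the centre). Shut, it is 128 mm nearer the robot than the hinge line and 60 mm above it (47 mm clear above the 6 mm thick flap). It is fixed to the flap and swings with it, but can turn between fingers that pinch it from above across its length, so the hand may stay upright.
- dial (a joint): Angle of the machine's aluminium dial (168 mm across, 20 black ticks) about the upright wheel axis, rad, growing anticlockwise seen from above; 0 when its broad red mark is at the black pointer on the machine. Range -2.8 to 2.0; it starts between -2.3 and -1.2. Stiff (0.18 N m): stays where it is left. It is driven only by the crank wheel above it.
- wheel (a joint): Play of the crank wheel relative to the dial, rad, 0 to 0.5, growing anticlockwise from above. The wheel turns loosely (0.02 N m) through this play; at 0.5 it drives the dial anticlockwise, at 0 it drives it clockwise. After winding clockwise it is 0: backlash taken up.
- wheel_axis (a point): Point on the upright axis of dial and crank wheel, 104 mm above the bench, level with the upper face of the black crank wheel (104 mm across). Fixed place on the machine.
- crank_top (a point): Centre of the top of the red crank handle: upright cylinder 18 mm thick standing 46 mm above the wheel, 43 mm from the wheel axis; its top is 150 mm above the bench. It spins freely on its pin. It goes round with the wheel.
- good_key: Finished key, same shape as the scrap keys but steel with a blue bow; lies among the scrap. Must stay. Origin as for the scrap keys.
- lock_1: Brass padlock, scrap (may be absent). Lies flat: square body 50 (its x) by 44 (y) by 22 mm high with a steel shackle that sticks out to 67 mm on its +x side. Origin: centre of the body's underside, z up. 0.18 to 0.35 kg.
- lock_2: Brass padlock, scrap (may be absent). Lies flat: square body 50 (its x) by 44 (y) by 22 mm high with a steel shackle that sticks out to 67 mm on its +x side. Origin: centre of the body's underside, z up. 0.18 to 0.35 kg.
- lock_3: Brass padlock, scrap (may be absent). Lies flat: square body 50 (its x) by 44 (y) by 22 mm high with a steel shackle that sticks out to 67 mm on its +x side. Origin: centre of the body's underside, z up. 0.18 to 0.35 kg.
- key_1: Big all-brass key, scrap (may be absent). Lies flat, 12 mm thick, 108 mm long: along its x a bar 11 mm wide reaches from x = -25 to +49 mm, a round bow 38 mm across is centred at x = -40 mm, a small bit sticks out to +y near x = +40 mm. Origin: underside, on the bar's centre line; gripping at x = +5 mm is near the balance point.
- key_2: Big all-brass key, scrap (may be absent). Lies flat, 12 mm thick, 108 mm long: along its x a bar 11 mm wide reaches from x = -25 to +49 mm, a round bow 38 mm across is centred at x = -40 mm, a small bit sticks out to +y near x = +40 mm. Origin: underside, on the bar's centre line; gripping at x = +5 mm is near the balance point.
- glue: Glue bottle, 56 mm across, 140 mm tall. Must stay where it is. Origin: underside.
- driver: Screwdriver lying down, about 180 mm long. Must stay where it is. Origin: underside.
- brush: Brush lying down, about 200 mm long. Must stay where it is. Origin: underside.
- new_lock: New blue padlock, lying flat, shaped like the scrap ones. Must stay where it is. Origin: underside.
- polish: Polish jar, 68 mm across, 60 mm tall. Must stay where it is. Origin: underside.
- spray: Spray can, 60 mm across, 190 mm tall. Must stay where it is. Origin: underside.

How it is judged:
By the outcome, as a careful person would: the job done as asked, in the order asked, and still so for the second after the job is handed in, with the robot touching nothing.
Of lock_1, lock_2, lock_3, key_1, key_2 only 3 to 5 are there at a start; the rules pass over those that are not, and their reading is None.
At some moment in a run one of lock_1, lock_2, lock_3, key_1, key_2 may be knocked a few centimetres aside while the robot is not near it.
It also fails if it takes over 210 s, if anything falls off the work surface, if the arm or the gripper's body presses on something with over 40 N, if the wrist force passes 120 N, or if a joint passes its speed limit or range.

## Working session

There is one attempt and no reset: what is moved stays moved. The work goes in short steps, Python scripts to look and compute and a tool call to move; the robot and the scene stay as the last step left them, time stands still between calls to the robot, and variables do not carry over. Pictures are saved under pics/ and viewed, at most 14 in all, crops included, and the job is handed in when it is done.

Besides the shell and the picture viewer there is one more tool, called by a JSON object that holds its "api" and its "payload". step_arm: Moves the arm, as the interface text tells. Its arguments: {"type":"object","properties":{"plan":{"type":"string"},"grip":{"type":"number"},"force":{"type":"number"}},"required":["plan"]}

```bash
ls; mkdir -p pics; cat > h.py <<'E'
import numpy as np, cv2
from station import manip
from scipy.spatial.transform import Rotation as R
def save(im,n): cv2.imwrite('pics/'+n,cv2.cvtColor(im,cv2.COLOR_RGB2BGR))
def ray(m,u,v):
    d=np.array(m['rotation'])@np.array([(u-m['cx'])/m['fx'],(v-m['cy'])/m['fy'],1]); return np.array(m['origin']),d
def onz(m,u,v,z):
    o,d=ray(m,u,v); return o+d*(z-o[2])/d[2]
def proj(m,p):
    c=np.array(m['rotation']).T@(np.array(p)-np.array(m['origin'])); return m['fx']*c[0]/c[2]+m['cx'],m['fy']*c[1]/c[2]+m['cy']
def rel(p,yaw=None):
    "shift in tool axes (cm) to get TCP to p from current measured pose"
    s=manip.get_state(); r=R.from_quat(s['orientation'])
    return r.inv().apply(np.array(p)-s['ee_pos'])/10
E
python3 - <<'E'
from h import *
s=manip.get_state(); print(s); print(manip.tip_reach)
for n in('top','scene'):
    im=manip.get_image(n); save(im,n+'0.png'); m=manip.camera_model(n); print(n,m)
print(R.from_quat(s['orientation']).as_matrix().round(3))
E
```

```text
pics
{'time': 0.0, 'joints': array([ 1.09748607e+00,  2.07408124e-01,  1.54289614e+00, -2.72569008e-05,
        1.39349100e+00, -1.50530607e-01]), 'joint_vel': array([-0.00037492, -0.00093931,  0.00046441,  0.00015006, -0.00041259,
        0.00090601]), 'joint_torque': array([-9.08272577e-04, -3.70876515e+01, -2.81417030e+01,  6.99749985e-02,
        3.59547464e-02, -1.44513779e-04]), 'ee_pos': array([182.0900523 , 544.63391152, 226.32491505]), 'orientation': array([ 1.60687640e-01,  9.87004696e-01, -1.05227685e-03, -3.25210635e-04]), 'force': array([ 0.34343199,  0.67298415, -0.37910202]), 'torque': array([-0.01469577, -0.01962529,  0.00959284]), 'grasp_force': 0.0, 'width': 1.0012908196222197}
22.0
top {'fx': 438.18468916191824, 'fy': 438.18468916191824, 'cx': 274.38459579680307, 'cy': 207.56807664184822, 'origin': array([ 398.88149357,  -55.66109283, 1243.10647057]), 'rotation': array([-0.69925608,  0.71055   , -0.05559844,  0.05539357])}
scene {'fx': 506.0368969924012, 'fy': 506.0368969924012, 'cx': 278.1898114310157, 'cy': 204.51422430702212, 'origin': array([1349.7505517 , -389.75587903, 1188.80816438]), 'rotation': array([ 0.78241992,  0.53156838, -0.17566677, -0.27275506])}
[[-0.948  0.317 -0.001]
 [ 0.317  0.948 -0.002]
 [ 0.    -0.002 -1.   ]]
```

```bash
sed -i "s/np.array(m\['rotation'\])\.T/R.from_quat(m['rotation']).as_matrix().T/; s/np.array(m\['rotation'\])@/R.from_quat(m['rotation']).as_matrix()@/" h.py; python3 -c "
import cv2
for n in('top','scene'):
    a=cv2.imread(f'pics/{n}0.png'); cv2.imwrite(f'pics/{n}0b.png',cv2.resize(a,(800,600),interpolation=cv2.INTER_CUBIC))"
```

```text
(no output)
```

View pics/top0b.png

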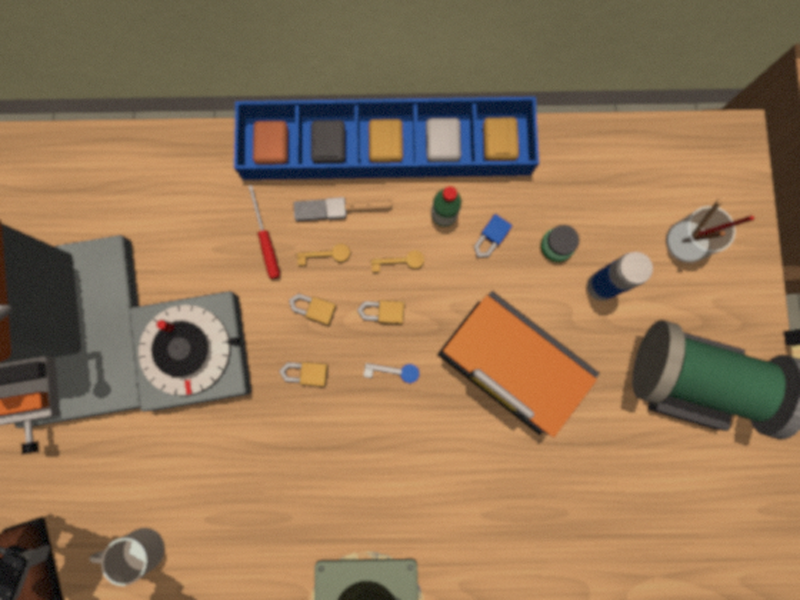

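View pics/scene0b.png

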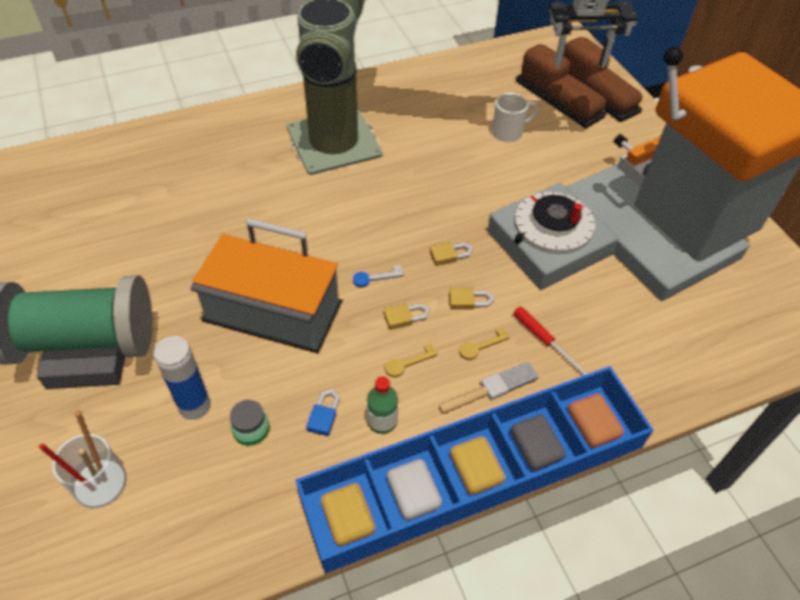

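```bash
cat > meas.py <<'E'
from h import *
def locate(show=False):
    im=manip.get_image('top'); m=manip.camera_model('top')
    h=cv2.cvtColor(im,cv2.COLOR_RGB2HSV); out=[]
    k=(h[...,0]>=17)&(h[...,0]<=28)&(h[...,1]>145)
    k=(k*255).astype(np.uint8); k[:150]=0; k[:,:180]=0; k[320:]=0;k[:,310:]=0
    k=cv2.morphologyEx(k,cv2.MORPH_CLOSE,np.ones((3,3)))
    cs,_=cv2.findContours(k,cv2.RETR_EXTERNAL,cv2.CHAIN_APPROX_NONE)
    for c in cs:
        a=cv2.contourArea(c)
        if a<40: continue
        r=cv2.minAreaRect(c); out.append((a,r))
    return im,m,h,k,out
if __name__=='__main__':
    im,m,h,k,out=locate()
    for a,r in out:
        b=cv2.boxPoints(r); w=[onz(m,*p,15)[:2].round(0).tolist() for p in b]
        print(int(a),np.round(r[0],1),np.round(onz(m,*r[0],15)[:2],1),np.round(r[1],1),w)
    for p in [(325,254),(320,310),(314,374),(500,340),(600,480),(180,430)]:
        q=(int(p[0]/1.4286),int(p[1]/1.4286)); print(p,h[q[1],q[0]])
    o=((h[...,0]>=5)&(h[...,0]<=14)&(h[...,1]>200)).astype(np.uint8)*255; o[:,:300]=0
    o=cv2.morphologyEx(o,cv2.MORPH_CLOSE,np.ones((15,15)))
    cs,_=cv2.findContours(o,cv2.RETR_EXTERNAL,cv2.CHAIN_APPROX_NONE)
    c=max(cs,key=cv2.contourArea); r=cv2.minAreaRect(c); b=cv2.boxPoints(r); print('flap',r,[onz(m,*p,126)[:2].round(0).tolist() for p in b])
    rd=(((h[...,0]<5)|(h[...,0]>174))&(h[...,1]>160)).astype(np.uint8)*255; rd[:200]=0;rd[290:]=0; rd[:,:90]=0; rd[:,170:]=0
    n,_,st,ce=cv2.connectedComponentsWithStats(rd)
    for i in range(1,n):print('red',st[i],ce[i],onz(m,*ce[i],150)[:2],onz(m,*ce[i],85)[:2])
    save(cv2.resize(im[130:330,60:440],(800,421),interpolation=cv2.INTER_CUBIC),'crop1.png')
E
python3 meas.py
```

```text
232 [219.  261.5] [443.9  99. ] [17.7 15.4] [[427.0, 126.0], [469.0, 120.0], [461.0, 72.0], [419.0, 78.0]]
224 [273.5 218.5] [562.2 -54.6] [15. 17.] [[584.0, -31.0], [583.0, -79.0], [541.0, -78.0], [541.0, -30.0]]
224 [224.  217.5] [567.3  85.3] [16.8 15.5] [[554.0, 115.0], [596.0, 101.0], [580.0, 56.0], [539.0, 70.0]]
185 [278.1 182.7] [665.5 -69.3] [11.5 36.2] [[678.0, -16.0], [687.0, -120.0], [653.0, -122.0], [644.0, -19.0]]
193 [226.  177.9] [681.9  79.9] [12.1 36.4] [[696.0, 133.0], [703.0, 29.0], [668.0, 27.0], [661.0, 130.0]]
(325, 254) [ 18 155 197]
(320, 310) [ 18 158 205]
(314, 374) [ 17 158 205]
(500, 340) [ 12 183 204]
(600, 480) [ 15 126 200]
(180, 430) [ 15 126 200]
flap ((492.0, 164.0), (0.0, 0.0), 0.0) [[682.0, -630.0], [682.0, -630.0], [682.0, -630.0], [682.0, -630.0]]
red [111 225  11   8  54] [115.72222222 228.27777778] [525.88608081 341.32023718] [533.43822544 364.92615952]
red [130 267   3   8  18] [131.22222222 270.27777778] [420.9146658  298.77190576] [422.22483662 319.84775293]
```

```bash
python3 - <<'E'
from h import *
import itertools
im=cv2.cvtColor(cv2.imread('pics/top0.png'),cv2.COLOR_BGR2RGB); m=manip.camera_model('top')
h=cv2.cvtColor(im,cv2.COLOR_RGB2HSV)
o=((h[...,0]>=4)&(h[...,0]<=14)&(h[...,1]>165)).astype(np.uint8)*255; o[:,:300]=0;o[:200]=0;o[:,425:]=0
o=cv2.morphologyEx(o,cv2.MORPH_CLOSE,np.ones((7,7)))
c=max(cv2.findContours(o,0,1)[0],key=cv2.contourArea);print(cv2.contourArea(c))
r=cv2.minAreaRect(c);b=cv2.boxPoints(r);print('flap',r,[onz(m,*p,126)[:2].round(0).tolist() for p in b])
g=(h[...,1]<70)&(h[...,2]>170); g[:, :85]=0;g[:,165:]=0;g[:205]=0;g[300:]=0
g=(g*255).astype(np.uint8)
c=max(cv2.findContours(g,0,1)[0],key=cv2.contourArea)
e=cv2.minEnclosingCircle(c); e2=cv2.fitEllipse(cv2.convexHull(c)); print(e,e2)
for z in (70,80,90,104): print(z,onz(m,*e2[0],z), np.linalg.norm(onz(m,e2[0][0]+e2[1][1]/2,e2[0][1],z)-onz(m,*e2[0],z)))
k=(h[...,2]<60).astype(np.uint8)*255;k[:, :95]=0;k[:,155:]=0;k[:215]=0;k[275:]=0
c=max(cv2.findContours(k,0,1)[0],key=cv2.contourArea);e2=cv2.fitEllipse(cv2.convexHull(c));print('wheel',e2,onz(m,*e2[0],104))
a=cv2.resize(im[195:320,300:430],None,fx=4.5,fy=4.5,interpolation=cv2.INTER_CUBIC)
b=cv2.resize(im[195:300,80:180],None,fx=4.5,fy=4.5,interpolation=cv2.INTER_CUBIC)
sc=cv2.cvtColor(cv2.imread('pics/scene0.png'),cv2.COLOR_BGR2RGB)
d=cv2.resize(sc[130:255,125:255],None,fx=2,fy=2); 
W=np.zeros((580,800,3),np.uint8); a=cv2.resize(a,(480,462)); W[:462,:480]=a; b=cv2.resize(b,(320,336)); W[:336,480:]=b; d=cv2.resize(d,(250,240)); W[338:578,480:730]=d
save(W,'comp.png')
E
```

```text
4465.5
flap ((363.1279602050781, 255.70542907714844), (98.6480484008789, 50.93156814575195), 37.51911544799805) [[476.0, -143.0], [579.0, -226.0], [422.0, -417.0], [323.0, -333.0]]
((129.57119750976562, 243.83609008789062), 30.84148406982422) ((128.59454345703125, 244.08970642089844), (60.36083984375, 62.749881744384766), 31.564847946166992)
70 [492.07063057 334.18623124  70.        ] 83.98430888497238
80 [491.27625138 330.86302628  80.        ] 83.2683951039846
90 [490.48187219 327.53982132  90.        ] 82.55248132299678
104 [489.36974132 322.88733438 104.        ] 81.55020202961393
wheel ((125.5914077758789, 244.09970092773438), (36.55195617675781, 38.01927185058594), 62.68570327758789) [489.46880059 330.69175202 104.        ]
```

View pics/comp.png

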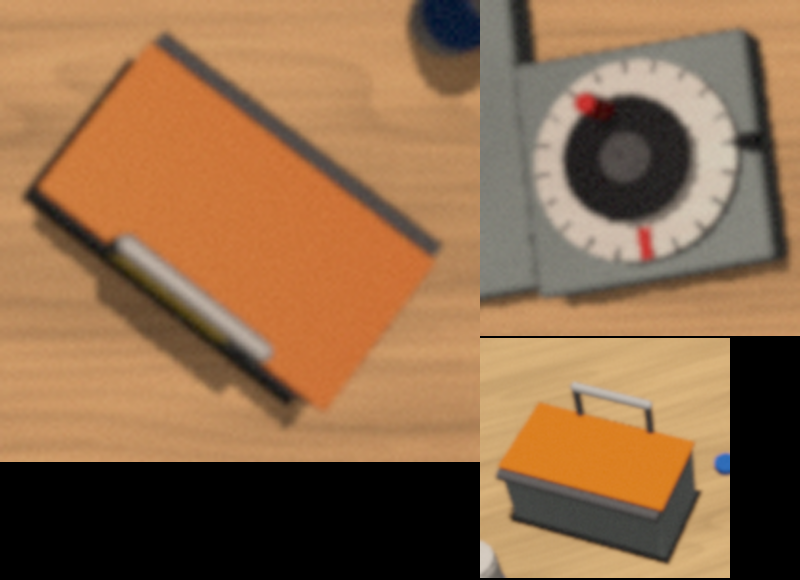

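```bash
python3 - <<'E'
from h import *
m=manip.camera_model('top'); ms=manip.camera_model('scene')
f=lambda x,y:(x*130/480+300,y*130/480+195)
a=onz(m,*f(122,240),187);b=onz(m,*f(265,355),187);print('bar top',a,b,(a+b)/2,np.linalg.norm(a-b),np.degrees(np.arctan2(*(a-b)[1::-1])))
# scene: bar ends in comp (575,386),(650,405)
g=lambda x,y:((x-480)/250*130+125,(y-338)/240*125+130)
a2=onz(ms,*g(575,386),187);b2=onz(ms,*g(650,405),187);print('scene',a2,b2,(a2+b2)/2)
print('proj bar in scene',proj(ms,a),g(575,386),g(650,405))
# near bottom corner points of flap, rim
for p in [(165,35),(438,250),(38,190),(325,408)]: print('flap corner',p,onz(m,*f(*p),123).round(0))
print('glue cap',onz(m,450/1.4286,193/1.4286,140),'spray',onz(m,633/1.4286,266/1.4286,190),'knob',onz(m,113.1,227.2,150))
s=manip.get_state()
E
```

```text
bar top [ 436.83568753 -195.72203619  187.        ] [ 362.11469596 -284.71249359  187.        ] [ 399.47519174 -240.21726489  187.        ] 116.20037903676064 49.98144205710032
scene [ 374.10876979 -283.37479856  187.        ] [ 446.482591   -196.11824752  187.        ] [ 410.2956804  -239.74652304  187.        ]
proj bar in scene (np.float64(212.45673051376525), np.float64(162.3606218091213)) (174.4, 155.0) (213.4, 164.89583333333334)
flap corner (165, 35) [ 582. -240.  123.]
flap corner (438, 250) [ 429. -421.  123.]
flap corner (38, 190) [ 474. -147.  123.]
flap corner (325, 408) [ 324. -337.  123.]
glue cap [ 763.94280174 -166.7136022   140.        ] spray [ 612.10036618 -471.65445902  190.        ] knob [528.7111861 348.0110933 150.       ]
```

```bash
cat >> h.py <<'E'
def plan(*wp):
    "wp: (x,y,z,yaw deg of tool y)"
    s=manip.get_state(); M=R.from_quat(s['orientation']).as_matrix(); y0=np.degrees(np.arctan2(M[1,1],M[0,1]))
    c,sn=np.cos(np.radians(y0)),np.sin(np.radians(y0))
    X=np.array([sn*-1,c]); 
    if M[:2,0]@X<0: X=-X
    for x,y,z,w in wp:
        d=np.array([x,y,z])-s['ee_pos']
        print(np.round([d[:2]@X/10,d[:2]@[c,sn]/10,-d[2]/10],2),'rz',round(-np.radians((w-y0+180)%360-180),3))
    print('now',s['ee_pos'].round(1),'yaw',round(y0,1),'t',round(s['time'],1),'w',round(s['width'],3),'f',s['force'].round(1),'j',s['joints'].round(2))
E
python3 -c "
from h import *
plan((440,180,330,30),(403,-240,330,-39.8))"
```

```text
[-36.03 -26.41 -10.35] rz 0.724
[-45.84 -67.42 -10.35] rz 1.943
now [182.1 544.8 226.5] yaw 71.5 t 0.1 w 1.003 f [-0.6  0.2 -0.2] j [ 1.1   0.21  1.54 -0.    1.39 -0.15]
```

{"api": "step_arm", "payload": {"plan": "-36 -26.4 -10.4 0 0 0.72;-36 -26.4 -10.4 0 0 0.72;-36 -26.4 -10.4 0 0 0.72;-36 -26.4 -10.4 0 0 0.72;-36 -26.4 -10.4 0 0 0.72;-36 -26.4 -10.4 0 0 0.72;-36 -26.4 -10.4 0 0 0.72;-36 -26.4 -10.4 0 0 0.72;-36 -26.4 -10.4 0 0 0.72;-45.8 -67.4 -10.4 0 0 1.94;-45.8 -67.4 -10.4 0 0 1.94;-45.8 -67.4 -10.4 0 0 1.94;-45.8 -67.4 -10.4 0 0 1.94;-45.8 -67.4 -10.4 0 0 1.94;-45.8 -67.4 -10.4 0 0 1.94;-45.8 -67.4 -10.4 0 0 1.94;-45.8 -67.4 -10.4 0 0 1.94;-45.8 -67.4 -10.4 0 0 1.94;-45.8 -67.4 -10.4 0 0 1.94;-45.8 -67.4 -10.4 0 0 1.94"}}

```text
time: 2.15
ee_pos: [402.6, -239.0, 330.9]
orientation: [0.905, 0.425, -0.0, -0.001]
force: [0.1, -0.0, -0.5]
width: 1.0
grasp_force: 0.0
```

{"api": "step_arm", "payload": {"plan": "0 0 0 0 0 0;0 0 0 0 0 0;0 0 0 0 0 0"}}

```text
time: 2.45
ee_pos: [403.3, -238.0, 331.6]
orientation: [0.905, 0.426, 0.0, 0.0]
force: [0.0, -0.1, 0.5]
width: 0.999
grasp_force: 0.0
```

```bash
python3 - <<'E'
from h import *
im=manip.get_image('wrist'); m=manip.camera_model('wrist'); save(im,'w1.png'); print(m); plan((403,-240,330,-39.8))
E
```

```text
{'fx': 323.29632298831086, 'fy': 323.29632298831086, 'cx': 279.7693118316132, 'cy': 204.6058072087761, 'origin': array([ 452.44836513, -179.33982458,  489.77296976]), 'rotation': array([ 0.93272148, -0.33520325, -0.04498377,  0.12508348])}
[-0.15  0.1   0.17] rz 0.005
now [ 403.2 -238.2  331.7] yaw -39.5 t 2.5 w 0.998 f [-0.2  0.1  1. ] j [-0.72 -0.09  1.64  0.    1.59 -0.03]
```

View pics/w1.png

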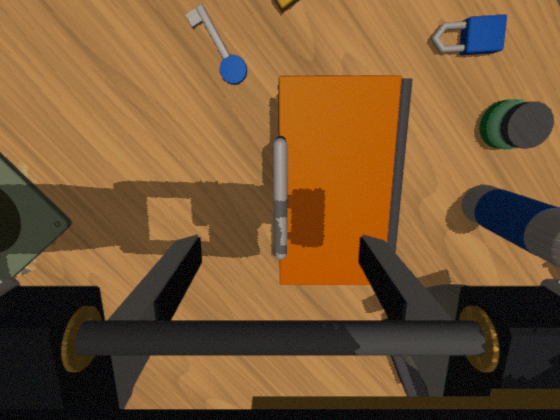

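```bash
python3 - <<'E'
from h import *
m=manip.camera_model('wrist')
a=onz(m,281,139,185);b=onz(m,280,257,185);print(a,b,(a+b)/2,np.linalg.norm(a-b),np.degrees(np.arctan2(*(a-b)[1::-1])))
for p in [(401,76),(411,80),(391,285),(279,76),(280,285)]: print(p,onz(m,*p,124).round(0))
plan((*((a+b)/2)[:2],183,np.degrees(np.arctan2(*(a-b)[1::-1]))-90))
E
```

```text
[ 440.4063059  -195.69200548  185.        ] [ 364.27333373 -286.51266161  185.        ] [ 402.33981981 -241.10233355  185.        ] 118.51000392656302 50.027631250318926
(401, 76) [ 578. -229.  124.]
(411, 80) [ 583. -239.  124.]
(391, 285) [ 430. -426.  124.]
(279, 76) [ 478. -147.  124.]
(280, 285) [ 322. -337.  124.]
[-0.28  0.12 14.87] rz 0.008
now [ 403.2 -238.2  331.7] yaw -39.5 t 2.5 w 0.998 f [-0.2  0.1  1. ] j [-0.72 -0.09  1.64  0.    1.59 -0.03]
```

{"api": "step_arm", "payload": {"plan": "-0.3 0.1 4 0 0 0.01;-0.3 0.1 8 0 0 0.01;-0.3 0.1 11 0 0 0.01;-0.3 0.1 13 0 0 0.01;-0.3 0.1 14.8 0 0 0.01;-0.3 0.1 14.8 0 0 0.01;-0.3 0.1 14.8 0 0 0.01", "grip": 0}}

```text
time: 3.2
ee_pos: [402.0, -241.9, 183.8]
orientation: [0.907, 0.421, 0.0, -0.0]
force: [0.4, 0.1, -0.1]
width: 0.505
grasp_force: 0.0
```

{"api": "step_arm", "payload": {"plan": "0 0 0 0 0 0;0 0 0 0 0 0;0 0 0 0 0 0;0 0 0 0 0 0;0 0 0 0 0 0;0 0 0 0 0 0;0 0 0 0 0 0;0 0 0 0 0 0;0 0 0 0 0 0;0 0 0 0 0 0", "grip": -1, "force": 30}}

```text
time: 4.2
ee_pos: [400.6, -241.2, 183.3]
orientation: [0.907, 0.421, -0.001, -0.002]
force: [-4.8, 4.2, 4.0]
width: 0.139
grasp_force: 30.0
```

```bash
python3 - <<'E'
from h import *
plan((402.3,-241.1,183,-40))
r=141.4;a0=np.arctan2(60,128)
for i in range(0,41):
    t=1.9*i/40; a=a0+t; print(i,round(t,2),round((-r*np.cos(a)+128)/10,1),round(-(r*np.sin(a)-60)/10,1))
E
```

```text
[0.11 0.12 0.03] rz -0.004
now [ 400.6 -241.2  183.3] yaw -40.2 t 4.2 w 0.139 f [-4.8  4.2  4. ] j [-0.73  0.02  1.84 -0.    1.28 -0.03]
0 0.0 -0.0 -0.0
1 0.05 0.3 -0.6
2 0.1 0.6 -1.2
3 0.14 1.0 -1.8
4 0.19 1.4 -2.3
5 0.24 1.8 -2.8
6 0.28 2.2 -3.4
7 0.33 2.7 -3.9
8 0.38 3.1 -4.3
9 0.43 3.6 -4.8
10 0.47 4.2 -5.2
11 0.52 4.7 -5.6
12 0.57 5.3 -6.0
13 0.62 5.8 -6.3
14 0.66 6.4 -6.6
15 0.71 7.0 -6.9
16 0.76 7.7 -7.2
17 0.81 8.3 -7.4
18 0.85 8.9 -7.6
19 0.9 9.6 -7.8
20 0.95 10.2 -7.9
21 1.0 10.9 -8.0
22 1.04 11.6 -8.1
23 1.09 12.2 -8.1
24 1.14 12.9 -8.1
25 1.19 13.6 -8.1
26 1.23 14.2 -8.1
27 1.28 14.9 -8.0
28 1.33 15.6 -7.9
29 1.38 16.2 -7.7
30 1.43 16.9 -7.5
31 1.47 17.5 -7.3
32 1.52 18.1 -7.1
33 1.57 18.8 -6.8
34 1.61 19.4 -6.5
35 1.66 19.9 -6.2
36 1.71 20.5 -5.8
37 1.76 21.1 -5.5
38 1.81 21.6 -5.1
39 1.85 22.1 -4.6
40 1.9 22.6 -4.2
```

{"api": "step_arm", "payload": {"plan": "0.2 0.2 -0.6 0 0 0;0.1 0.5 -1.2 0 0 0;0.1 0.9 -1.8 0 0 0;0.1 1.3 -2.3 0 0 0;0.1 1.7 -2.8 0 0 0;0.1 2.1 -3.4 0 0 0;0.1 2.6 -3.9 0 0 0;0.1 3.0 -4.3 0 0 0;0.1 3.5 -4.8 0 0 0;0.1 4.1 -5.2 0 0 0;0.1 4.6 -5.6 0 0 0;0.1 5.2 -6 0 0 0;0.1 5.7 -6.3 0 0 0;0.1 6.3 -6.6 0 0 0;0.1 6.9 -6.9 0 0 0;0.1 7.6 -7.2 0 0 0;0.1 8.2 -7.4 0 0 0;0.1 8.8 -7.6 0 0 0;0.1 9.5 -7.8 0 0 0;0.1 10.1 -7.9 0 0 0"}}

```text
time: 6.2
ee_pos: [480.2, -306.4, 265.5]
orientation: [0.907, 0.421, 0.001, 0.0]
force: [-5.5, 4.1, 4.0]
width: 0.142
grasp_force: 30.0
```

{"api": "step_arm", "payload": {"plan": "0 0.7 -0.1 0 0 0;0 1.4 -0.2 0 0 0;0 2 -0.2 0 0 0;0 2.7 -0.2 0 0 0;0 3.4 -0.2 0 0 0;0 4 -0.2 0 0 0;0 4.7 -0.1 0 0 0;0 5.4 0 0 0 0;0 6 0.2 0 0 0;0 6.7 0.4 0 0 0;0 7.3 0.6 0 0 0;0 7.9 0.8 0 0 0;0 8.6 1.1 0 0 0;0 9.2 1.4 0 0 0;0 9.7 1.7 0 0 0;0 10.3 2.1 0 0 0;0 10.9 2.4 0 0 0;0 11.4 2.8 0 0 0;0 11.8 3.2 0 0 0;0 11.8 3.2 0 0 0"}}

```text
time: 8.2
ee_pos: [570.4, -383.3, 229.6]
orientation: [0.907, 0.421, 0.0, 0.0]
force: [2.2, 4.3, 0.1]
width: 0.14
grasp_force: 30.1
```

{"api": "step_arm", "payload": {"plan": "0 0 0 0 0 0;0 0 0 0 0 0;0 0 0 0 0 0;0 0 0 0 0 0;0 0 -1 0 0 0;0 0 -2 0 0 0;0 0 -4 0 0 0;0 0 -8 0 0 0;0 0 -13 0 0 0;0 0 -13 0 0 0;0 0 -13 0 0 0", "grip": -0.2}}

```text
time: 9.3
ee_pos: [570.5, -383.5, 364.6]
orientation: [0.907, 0.421, 0.001, 0.003]
force: [-0.6, 1.0, -1.3]
width: 0.399
grasp_force: 0.0
```

```bash
python3 meas.py | grep -v flap; python3 - <<'E'
from h import *
a=manip.get_image('scene');b=manip.get_image('top')
W=np.zeros((420,800,3),np.uint8);W[:,:400]=a[:420,60:460];W[:,400:]=b[:,140:540];save(W,'c2.png'); print(manip.get_state()['ee_pos'])
E
```

```text
234 [219.2 261.5] [443.9  98.3] [17.1 15.7] [[425.0, 124.0], [468.0, 120.0], [463.0, 72.0], [420.0, 77.0]]
221 [273.5 218.5] [562.2 -54.6] [15. 17.] [[584.0, -31.0], [583.0, -79.0], [541.0, -78.0], [541.0, -30.0]]
215 [224.3 217.2] [568.   84.6] [16.4 14.9] [[556.0, 113.0], [596.0, 100.0], [580.0, 56.0], [540.0, 69.0]]
174 [278.1 182.4] [666.3 -69.3] [11.3 36. ] [[680.0, -17.0], [686.0, -120.0], [653.0, -122.0], [647.0, -19.0]]
187 [226.1 177.8] [682.   79.6] [12.1 36.2] [[697.0, 133.0], [703.0, 29.0], [668.0, 27.0], [661.0, 130.0]]
(325, 254) [ 18 153 214]
(320, 310) [ 18 154 222]
(314, 374) [ 18 153 221]
(500, 340) [15 31 33]
(600, 480) [ 34  49 131]
(180, 430) [ 15 126 216]
red [111 225  11   7  51] [115.68627451 228.19607843] [526.09359894 341.41879749] [533.65808334 365.03058057]
red [130 267   3   8  17] [131.17647059 270.41176471] [420.58854521 298.87341997] [421.87932374 319.95530353]
[ 569.10149769 -382.34901754  358.68023382]
```

View pics/c2.png

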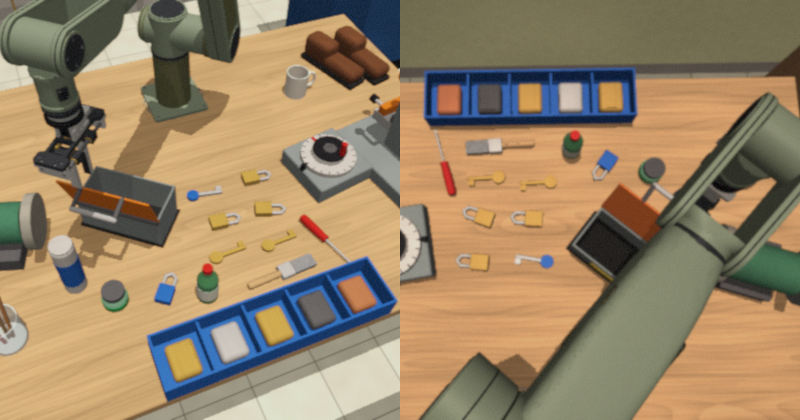

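```bash
python3 - <<'E'
from h import *
plan((567,-180,350,-20),(562,-55,100,0),(562,-55,25,0))
E
```

```text
[ 15.31 -13.23   0.87] rz -0.353
[ 24.54 -21.68  25.87] rz -0.702
[ 24.54 -21.68  33.37] rz -0.702
now [ 569.1 -382.3  358.7] yaw -40.2 t 9.4 w 0.397 f [ 0.1  1.1 -0.3] j [-0.72  0.39  1.04 -0.    1.71 -0.02]
```

{"api": "step_arm", "payload": {"plan": "15.3 -13.2 0.9 0 0 -0.35;15.3 -13.2 0.9 0 0 -0.35;15.3 -13.2 0.9 0 0 -0.35;15.3 -13.2 0.9 0 0 -0.35;15.3 -13.2 0.9 0 0 -0.35;24.5 -21.7 25.8 0 0 -0.7;24.5 -21.7 25.8 0 0 -0.7;24.5 -21.7 25.8 0 0 -0.7;24.5 -21.7 25.8 0 0 -0.7;24.5 -21.7 25.8 0 0 -0.7;24.5 -21.7 25.8 0 0 -0.7;24.5 -21.7 25.8 0 0 -0.7;24.5 -21.7 30 0 0 -0.7;24.5 -21.7 33.2 0 0 -0.7;24.5 -21.7 33.2 0 0 -0.7;24.5 -21.7 33.2 0 0 -0.7", "grip": 0.7}}

```text
time: 11.05
ee_pos: [562.8, -56.7, 29.4]
orientation: [0.708, 0.706, 0.0, 0.0]
force: [0.2, 0.7, 0.8]
width: 0.849
grasp_force: 0.0
```

{"api": "step_arm", "payload": {"plan": "0 0 0 0 0 0;0 0 0 0 0 0;0 0 0 0 0 0;0 0 0 0 0 0;0 0 0 0 0 0;0 0 0 0 0 0;0 0 0 0 0 0;0 0 0 0 0 0", "grip": -1, "force": 40}}

```text
time: 11.85
ee_pos: [562.7, -55.7, 29.1]
orientation: [0.708, 0.706, 0.0, 0.0]
force: [-2.1, 0.6, 5.9]
width: 0.471
grasp_force: 39.0
```

```bash
cat >> h.py <<'E'
BC=np.array([452.5,-283.1]); U=np.array([.766,-.643]); V=np.array([.643,.766])
def box(a,b,z,yaw): # box-frame x,y
    p=BC+a*U+b*V; return (p[0],p[1],z,yaw)
E
python3 - <<'E'
from h import *
plan((562,-55,260,0),box(-20,60,230,50),box(-20,60,60,50),box(-20,60,60,-130))
E
```

```text
[  0.07  -0.07 -23.09] rz -0.002
[-16.88  -8.67 -20.09] rz -0.875
[-16.88  -8.67  -3.09] rz -0.875
[-16.88  -8.67  -3.09] rz 2.267
now [562.7 -55.7  29.1] yaw -0.1 t 11.8 w 0.471 f [-2.1  0.6  5.9] j [-0.25  0.43  1.71  0.    1.   -0.25]
```

```bash
python3 - <<'E'
from h import *
plan((562,-55,300,0),box(15,60,300,50),box(15,60,68,50))
E
```

```text
[  0.07  -0.07 -27.09] rz -0.002
[-19.12  -5.98 -27.09] rz -0.875
[-19.12  -5.98  -3.89] rz -0.875
now [562.7 -55.7  29.1] yaw -0.1 t 11.8 w 0.471 f [-2.1  0.6  5.9] j [-0.25  0.43  1.71  0.    1.   -0.25]
```

{"api": "step_arm", "payload": {"plan": "0 0 -3 0 0 0;0 0 -7 0 0 0;0 0 -12 0 0 0;0 0 -17 0 0 0;0 0 -22 0 0 0;0 0 -27 0 0 0;-5 -1.6 -27 0 0 -0.2;-10 -3.2 -27 0 0 -0.4;-15 -4.8 -27 0 0 -0.6;-19.1 -6 -27 0 0 -0.75;-19.1 -6 -27 0 0 -0.87;-19.1 -6 -24 0 0 -0.87;-19.1 -6 -20 0 0 -0.87;-19.1 -6 -16 0 0 -0.87;-19.1 -6 -12 0 0 -0.87;-19.1 -6 -8 0 0 -0.87;-19.1 -6 -5 0 0 -0.87;-19.1 -6 -3.7 0 0 -0.87;-19.1 -6 -3.7 0 0 -0.87;-19.1 -6 -3.7 0 0 -0.87"}}

```text
time: 13.85
ee_pos: [502.2, -246.6, 66.0]
orientation: [0.344, 0.939, -0.0, 0.0]
force: [0.3, 0.4, -2.1]
width: 0.471
grasp_force: 39.1
```

```bash
python3 - <<'E'
from h import *
im=manip.get_image('scene');save(cv2.resize(im[130:300,90:330],(720,510)),'c3.png'); plan(box(15,60,68,50))
E
```

```text
[ 0.05  0.01 -0.1 ] rz -0.005
now [ 502.9 -247.1   67. ] yaw 49.7 t 13.9 w 0.471 f [ 0.3  0.3 -2.3] j [-0.61  0.36  1.71  0.    1.07 -1.48]
```

View pics/c3.png

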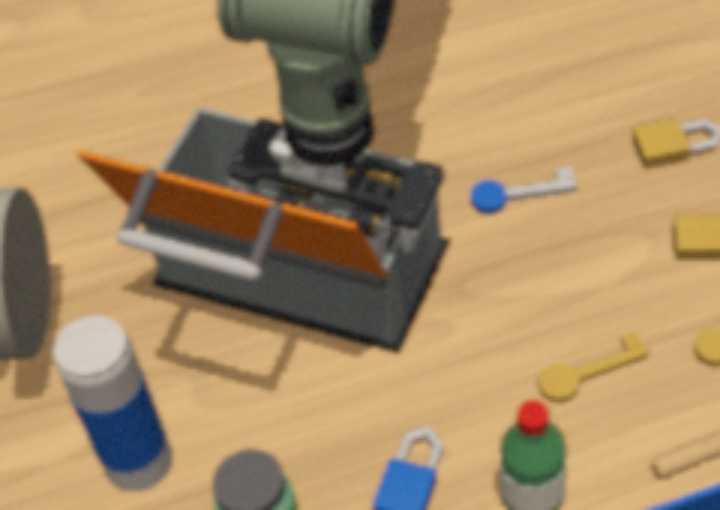

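{"api": "step_arm", "payload": {"plan": "0 0 0 0 0 0;0 0 0 0 0 0;0 0 0 0 0 0;0 0 0 0 0 0;0 0 -1 0 0 0;0 0 -4 0 0 0;0 0 -8 0 0 0;0 0 -13 0 0 0;0 0 -18 0 0 0;0 0 -23 0 0 0;0 0 -23 0 0 0", "grip": 0.35}}

```text
time: 15.0
ee_pos: [505.6, -249.0, 306.1]
orientation: [0.344, 0.939, -0.002, 0.009]
force: [1.3, -0.6, 0.3]
width: 0.677
grasp_force: 0.0
```

```bash
python3 meas.py | grep -v -e flap -e '^(' ; python3 - <<'E'
from h import *
plan((540,-40,300,0),(567.8,84.8,100,-19),(567.8,84.8,25,-19))
E
```

```text
236 [219.3 261.7] [443.4  98.3] [17.1 15.7] [[424.0, 124.0], [467.0, 120.0], [462.0, 73.0], [419.0, 77.0]]
219 [224.1 217.4] [567.7  85. ] [16.9 15.3] [[556.0, 115.0], [597.0, 100.0], [579.0, 55.0], [539.0, 70.0]]
176 [277.6 182.4] [666.4 -67.8] [11.3 35.4] [[680.0, -16.0], [686.0, -118.0], [653.0, -119.0], [647.0, -18.0]]
187 [226.  177.8] [682.   79.8] [12.1 36.3] [[697.0, 133.0], [703.0, 29.0], [668.0, 27.0], [661.0, 130.0]]
red [111 225  11   8  53] [115.60377358 228.33962264] [525.73486699 341.61100028] [533.27801991 365.23421242]
red [130 267   3   8  18] [131.22222222 270.27777778] [420.9146658  298.77190576] [422.22483662 319.84775293]
[10.69 18.19  0.17] rz 0.868
[16.63 29.51 20.17] rz 1.2
[16.63 29.51 27.67] rz 1.2
now [ 504.  -247.9  301.7] yaw 49.7 t 15.1 w 0.677 f [-0.2 -0.   0.3] j [-0.61  0.12  1.49 -0.    1.52 -1.48]
```

{"api": "step_arm", "payload": {"plan": "6 10 0 0 0 0.15;10.7 18.2 0 0 0 0.3;10.7 18.2 0 0 0 0.45;10.7 18.2 0 0 0 0.6;10.7 18.2 0 0 0 0.75;16.7 29.5 20 0 0 0.9;16.7 29.5 20 0 0 1.05;16.7 29.5 20 0 0 1.2;16.7 29.5 20 0 0 1.2;16.7 29.5 20 0 0 1.2;16.7 29.5 20 0 0 1.2;16.7 29.5 24 0 0 1.2;16.7 29.5 26 0 0 1.2;16.7 29.5 27.2 0 0 1.2;16.7 29.5 27.2 0 0 1.2;16.7 29.5 27.2 0 0 1.2;16.7 29.5 27.2 0 0 1.2", "grip": 0.7}}

```text
time: 16.75
ee_pos: [566.0, 86.2, 24.6]
orientation: [0.814, 0.58, 0.001, 0.001]
force: [-0.6, -0.5, 0.3]
width: 0.848
grasp_force: 0.0
```

{"api": "step_arm", "payload": {"plan": "0 0 0 0 0 0;0 0 0 0 0 0;0 0 0 0 0 0;0 0 0 0 0 0;0 0 0 0 0 0;0 0 0 0 0 0;0 0 0 0 0 0;0 0 0 0 0 0", "grip": -1}}

```text
time: 17.55
ee_pos: [565.5, 86.5, 23.6]
orientation: [0.814, 0.581, 0.0, 0.0]
force: [1.0, 0.5, -0.8]
width: 0.462
grasp_force: 40.0
```

```bash
python3 - <<'E'
from h import *
plan((540,-40,300,15),box(15,-5,300,50),box(15,-5,68,50))
E
```

```text
[-12.79   1.71 -27.64] rz -0.594
[-39.63   2.59 -27.64] rz -1.205
[-39.63   2.59  -4.44] rz -1.205
now [565.5  86.5  23.6] yaw -19.0 t 17.6 w 0.462 f [ 1.   0.5 -0.8] j [ 0.    0.45  1.7  -0.    1.    0.33]
```

{"api": "step_arm", "payload": {"plan": "0 0 -3 0 0 0;0 0 -7 0 0 0;0 0 -12 0 0 0;0 0 -17 0 0 0;-2 0.2 -22 0 0 -0.1;-6 0.8 -27.6 0 0 -0.25;-11 1.7 -27.6 0 0 -0.4;-16 1.9 -27.6 0 0 -0.55;-21 2 -27.6 0 0 -0.7;-26 2.2 -27.6 0 0 -0.85;-31 2.4 -27.6 0 0 -1;-36 2.5 -27.6 0 0 -1.12;-39.6 2.6 -27.6 0 0 -1.2;-39.6 2.6 -27.6 0 0 -1.2;-39.6 2.6 -23 0 0 -1.2;-39.6 2.6 -18 0 0 -1.2;-39.6 2.6 -13 0 0 -1.2;-39.6 2.6 -9 0 0 -1.2;-39.6 2.6 -6 0 0 -1.2;-39.6 2.6 -4.4 0 0 -1.2"}}

```text
time: 19.55
ee_pos: [457.0, -293.0, 62.4]
orientation: [0.344, 0.939, 0.002, -0.005]
force: [-0.2, -0.5, -4.1]
width: 0.463
grasp_force: 40.0
```

{"api": "step_arm", "payload": {"plan": "0 0 0 0 0 0;0 0 0 0 0 0;0 0 0 0 0 0"}}

```text
time: 19.85
ee_pos: [461.3, -296.9, 68.7]
orientation: [0.344, 0.939, -0.0, 0.001]
force: [0.7, 0.5, -2.6]
width: 0.462
grasp_force: 40.0
```

```bash
python3 - <<'E'
from h import *
plan(box(15,-5,68,50))
E
```

```text
[ 0.06 -0.01  0.07] rz -0.005
now [ 461.3 -296.9   68.7] yaw 49.7 t 19.9 w 0.462 f [ 0.7  0.5 -2.6] j [-0.73  0.33  1.74  0.    1.06 -1.6 ]
```

{"api": "step_arm", "payload": {"plan": "0 0 0 0 0 0;0 0 0 0 0 0;0 0 0 0 0 0;0 0 0 0 0 0;0 0 -1 0 0 0;0 0 -4 0 0 0;0 0 -8 0 0 0;0 0 -13 0 0 0;0 0 -18 0 0 0;0 0 -23 0 0 0;0 0 -23 0 0 0;0 0 -23 0 0 0", "grip": 0.2}}

```text
time: 21.05
ee_pos: [461.2, -296.8, 300.0]
orientation: [0.344, 0.939, -0.001, 0.002]
force: [0.7, -0.1, -1.7]
width: 0.599
grasp_force: 0.0
```

```bash
python3 meas.py | grep -v -e flap -e '^(' -e red ; python3 - <<'E'
from h import *
plan((480,-60,298,0),(443.5,98.5,100,-5),(443.5,98.5,25,-5))
E
```

```text
237 [219.5 262. ] [442.5  97.6] [16. 17.] [[465.0, 121.0], [464.0, 74.0], [420.0, 74.0], [421.0, 121.0]]
178 [278.1 182.7] [665.4 -69.3] [11.5 36.2] [[678.0, -16.0], [687.0, -120.0], [653.0, -122.0], [644.0, -19.0]]
186 [226.4 179.1] [678.3  78.6] [12.2 36.1] [[686.0, 133.0], [705.0, 31.0], [670.0, 25.0], [651.0, 126.0]]
[13.76 19.28 -0.04] rz 0.868
[26.78 29.02 19.76] rz 0.955
[26.78 29.02 27.26] rz 0.955
now [ 460.3 -296.1  297.6] yaw 49.7 t 21.1 w 0.599 f [-0.  -0.2 -0.4] j [-0.73  0.1   1.52  0.    1.52 -1.6 ]
```

{"api": "step_arm", "payload": {"plan": "4 5 0 0 0 0.15;7 10 0 0 0 0.3;10 15 0 0 0 0.45;14 19.3 1 0 0 0.6;18 22 5 0 0 0.75;22 25 10 0 0 0.9;26.7 29 15 0 0 0.95;26.7 29 19 0 0 0.95;26.7 29 22 0 0 0.95;26.7 29 25 0 0 0.95;26.7 29 27.1 0 0 0.95;26.7 29 27.1 0 0 0.95;26.7 29 27.1 0 0 0.95;26.7 29 27.1 0 0 0.95", "grip": 0.7}}

```text
time: 22.5
ee_pos: [442.8, 97.4, 25.6]
orientation: [0.735, 0.678, -0.001, -0.001]
force: [0.0, 1.1, -0.6]
width: 0.851
grasp_force: 0.0
```

{"api": "step_arm", "payload": {"plan": "0 0 0 0 0 0;0 0 0 0 0 0;0 0 0 0 0 0;0 0 0 0 0 0;0 0 0 0 0 0;0 0 0 0 0 0;0 0 0 0 0 0;0 0 0 0 0 0", "grip": -1}}

```text
time: 23.3
ee_pos: [444.2, 97.5, 26.6]
orientation: [0.735, 0.678, -0.0, -0.0]
force: [-1.3, -0.9, 2.7]
width: 0.464
grasp_force: 39.9
```

```bash
python3 - <<'E'
from h import *
plan((480,-60,298,15),box(15,-68,300,50),box(15,-68,68,50))
E
```

```text
[-15.4    4.86 -27.14] rz -0.344
[-44.28   1.24 -27.34] rz -0.955
[-44.28   1.24  -4.14] rz -0.955
now [444.2  97.5  26.6] yaw -4.7 t 23.3 w 0.464 f [-1.3 -0.9  2.7] j [ 0.03  0.24  1.99 -0.    0.92  0.11]
```

{"api": "step_arm", "payload": {"plan": "0 0 -3 0 0 0;0 0 -8 0 0 0;0 0 -13 0 0 0;0 0 -18 0 0 0;-2 0.8 -23 0 0 -0.1;-7 2 -27 0 0 -0.2;-12 4 -27.3 0 0 -0.3;-16 4.9 -27.3 0 0 -0.4;-21 4 -27.3 0 0 -0.5;-26 3.2 -27.3 0 0 -0.62;-31 2.5 -27.3 0 0 -0.75;-36 2 -27.3 0 0 -0.85;-40 1.6 -27.3 0 0 -0.95;-43 1.3 -27.3 0 0 -0.95;-44.3 1.2 -26 0 0 -0.95;-44.3 1.2 -22 0 0 -0.95;-44.3 1.2 -17 0 0 -0.95;-44.3 1.2 -12 0 0 -0.95;-44.3 1.2 -8 0 0 -0.95;-44.3 1.2 -6 0 0 -0.95"}}

```text
time: 25.3
ee_pos: [418.8, -342.0, 81.5]
orientation: [0.344, 0.939, 0.002, -0.002]
force: [0.2, -0.3, -1.6]
width: 0.468
grasp_force: 39.9
```

{"api": "step_arm", "payload": {"plan": "0 0 1 0 0 0;0 0 1.9 0 0 0;0 0 1.9 0 0 0;0 0 1.9 0 0 0"}}

```text
time: 25.7
ee_pos: [420.4, -345.1, 68.3]
orientation: [0.344, 0.939, -0.0, 0.001]
force: [0.2, 0.2, -1.5]
width: 0.467
grasp_force: 39.9
```

{"api": "step_arm", "payload": {"plan": "0 0 0 0 0 0;0 0 0 0 0 0;0 0 0 0 0 0;0 0 0 0 0 0;0 0 -1 0 0 0;0 0 -4 0 0 0;0 0 -8 0 0 0;0 0 -13 0 0 0;0 0 -18 0 0 0;0 0 -23 0 0 0;0 0 -23 0 0 0;0 0 -23 0 0 0", "grip": 0.2}}

```text
time: 26.9
ee_pos: [420.5, -345.5, 300.0]
orientation: [0.344, 0.939, -0.001, 0.002]
force: [-0.5, 0.2, -0.7]
width: 0.598
grasp_force: 0.0
```

```bash
cat > key.py <<'E'
from meas import *
im,m,h,k,out=locate()
for a,r in out:
    b=cv2.boxPoints(r); 
    e=[np.linalg.norm(b[1]-b[0]),np.linalg.norm(b[2]-b[1])]; i=int(np.argmax(e)); d=onz(m,*b[(i+1)%4],10)-onz(m,*b[i],10)
    yaw=np.degrees(np.arctan2(d[1],d[0]))%180
    # bar centreline: mask pixels in the middle third along key axis
    w=np.array([onz(m,x,y,10)[:2] for y,x in zip(*np.where(k>0)) if cv2.pointPolygonTest(b,(float(x),float(y)),False)>=0])
    c=onz(m,*r[0],10)[:2]; ax=np.array([np.cos(np.radians(yaw)),np.sin(np.radians(yaw))]); n=np.array([-ax[1],ax[0]])
    t=(w-c)@ax; l=(w-c)@n
    print('c',c.round(1),'yaw',round(yaw,1),'L',round(np.ptp(t)),[ (q,round(l[abs(t-q)<7].mean(),1),int((abs(t-q)<7).sum())) for q in (-45,-30,-15,0,15,30,45)])
E
python3 key.py; python3 -c "
from h import *
plan((480,-60,298,0))
im=manip.get_image('scene');save(cv2.resize(im[130:300,90:330],(720,510)),'c4.png')"
```

```text
c [666.6 -69. ] yaw 94.9 L 104 [(-45, np.float64(-0.6), 46), (-30, np.float64(-0.1), 56), (-15, np.float64(-1.1), 19), (0, np.float64(-1.9), 15), (15, np.float64(-2.0), 18), (30, np.float64(-2.7), 16), (45, np.float64(3.9), 39)]
c [683.3  80.3] yaw 95.4 L 104 [(-45, np.float64(-0.2), 46), (-30, np.float64(0.3), 54), (-15, np.float64(-1.1), 20), (0, np.float64(-0.8), 20), (15, np.float64(-0.9), 15), (30, np.float64(-1.7), 16), (45, np.float64(4.1), 40)]
[13.8  25.61 -0.04] rz 0.868
now [ 419.7 -344.6  297.6] yaw 49.7 t 26.9 w 0.6 f [-0.1 -0.  -0.3] j [-0.85  0.09  1.53  0.    1.52 -1.71]
```

View pics/c4.png

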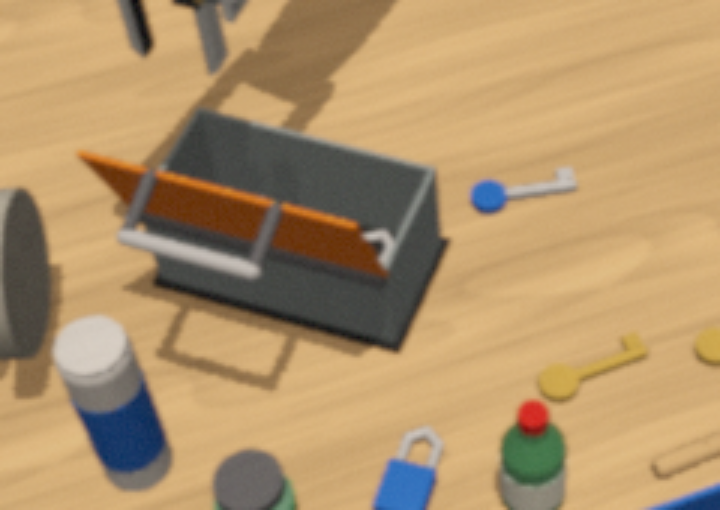

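```bash
python3 - <<'E'
from h import *
plan((500,-120,298,20),(667.7,-58.9,100,3),(667.7,-58.9,24,3))
E
```

```text
[ 8.33 22.32 -0.19] rz 0.519
[-0.52 37.82 19.61] rz 0.816
[-0.52 37.82 27.21] rz 0.816
now [ 419.3 -344.2  296.1] yaw 49.7 t 27.0 w 0.597 f [-0.2 -0.6  0.1] j [-0.85  0.09  1.53  0.    1.52 -1.71]
```

{"api": "step_arm", "payload": {"plan": "2 5 0 0 0 0.1;4 10 0 0 0 0.2;6 15 0 0 0 0.3;8.3 20 0 0 0 0.4;7 25 3 0 0 0.5;5 29 7 0 0 0.65;2 34 11 0 0 0.8;-0.5 37.8 15 0 0 0.81;-0.5 37.8 19 0 0 0.81;-0.5 37.8 22.5 0 0 0.81;-0.5 37.8 25.5 0 0 0.81;-0.5 37.8 27.2 0 0 0.81;-0.5 37.8 27.2 0 0 0.81;-0.5 37.8 27.2 0 0 0.81;-0.5 37.8 27.2 0 0 0.81", "grip": -0.1}}

```text
time: 28.5
ee_pos: [666.2, -59.4, 23.3]
orientation: [0.686, 0.727, -0.001, -0.002]
force: [-0.3, -0.3, 0.6]
width: 0.451
grasp_force: 0.0
```

```bash
python3 - <<'E'
from h import *
plan((667.7,-58.9,24,3))
im=manip.get_image('top');w=manip.get_image('wrist')
W=np.zeros((420,800,3),np.uint8);a=cv2.resize(im[215:325,300:410],(400,400),interpolation=cv2.INTER_CUBIC);W[:400,:400]=a;W[:300,400:]=cv2.resize(w,(400,300));save(W,'c5.png')
E
```

```text
[ 0.04  0.15 -0.07] rz 0.006
now [666.2 -59.4  23.3] yaw 3.3 t 28.5 w 0.451 f [-0.3 -0.3  0.6] j [-0.22  0.62  1.43 -0.    1.1  -0.28]
```

View pics/c5.png

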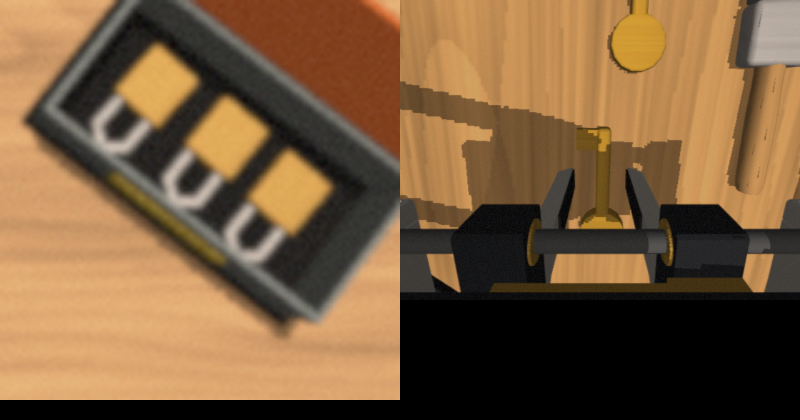

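{"api": "step_arm", "payload": {"plan": "0 0 0 0 0 0;0 0 0 0 0 0;0 0 0 0 0 0;0 0 0 0 0 0;0 0 0 0 0 0;0 0 0 0 0 0;0 0 0 0 0 0;0 0 0 0 0 0", "grip": -1}}

```text
time: 29.4
ee_pos: [668.2, -59.7, 25.6]
orientation: [0.686, 0.727, 0.0, 0.0]
force: [0.3, -0.1, 1.3]
width: 0.115
grasp_force: 40.0
```

```bash
python3 - <<'E'
from h import *
plan((560,-90,300,0),box(-20,45,300,-40),box(-20,45,95,-40))
E
```

```text
[ -2.39 -10.97 -27.44] rz 0.058
[-16.4  -21.19 -27.44] rz 0.756
[-16.4  -21.19  -6.94] rz 0.756
now [668.2 -59.7  25.6] yaw 3.3 t 29.4 w 0.115 f [ 0.3 -0.1  1.3] j [-0.22  0.61  1.43 -0.    1.1  -0.28]
```

{"api": "step_arm", "payload": {"plan": "0 0 -2 0 0 0;0 0 -6 0 0 0;0 0 -11 0 0 0;-1 -3 -16 0 0 0;-2 -7 -21 0 0 0.06;-2.4 -11 -26 0 0 0.15;-6 -14 -27.4 0 0 0.3;-10 -17 -27.4 0 0 0.45;-14 -20 -27.4 0 0 0.6;-16.1 -21.5 -27.4 0 0 0.75;-16.1 -21.5 -27.4 0 0 0.75;-16.1 -21.5 -24 0 0 0.75;-16.1 -21.5 -20 0 0 0.75;-16.1 -21.5 -16 0 0 0.75;-16.1 -21.5 -12 0 0 0.75;-16.1 -21.5 -9 0 0 0.75;-16.1 -21.5 -7 0 0 0.75;-16.1 -21.5 -7 0 0 0.75;-16.1 -21.5 -7 0 0 0.75"}}

```text
time: 31.3
ee_pos: [463.0, -232.4, 95.4]
orientation: [0.905, 0.426, -0.0, -0.0]
force: [1.1, -0.4, -0.7]
width: 0.111
grasp_force: 40.0
```

{"api": "step_arm", "payload": {"plan": "0 0 0 0 0 0;0 0 0 0 0 0;0 0 0 0 0 0;0 0 0 0 0 0;0 0 -2 0 0 0;0 0 -6 0 0 0;0 0 -11 0 0 0;0 0 -16 0 0 0;0 0 -20 0 0 0;0 0 -20 0 0 0;0 0 -20 0 0 0", "grip": -0.4}}

```text
time: 32.4
ee_pos: [463.2, -233.3, 296.9]
orientation: [0.905, 0.425, 0.001, 0.001]
force: [-0.1, 0.1, -0.6]
width: 0.302
grasp_force: 0.0
```

```bash
python3 key.py;python3 - <<'E'
from h import *
plan((540,-60,298,0),(683.4,90.2,100,4),(683.4,90.2,24,4))
E
```

```text
c [683.1  80.7] yaw 93.6 L 105 [(-45, np.float64(-1.4), 45), (-30, np.float64(-1.2), 55), (-15, np.float64(-0.9), 23), (0, np.float64(-1.0), 20), (15, np.float64(-1.0), 16), (30, np.float64(-1.3), 16), (45, np.float64(5.2), 37)]
[18.25 -5.04 -0.31] rz -0.692
[38.96 -3.58 19.49] rz -0.762
[38.96 -3.58 27.09] rz -0.762
now [ 462.4 -232.7  294.9] yaw -39.7 t 32.5 w 0.298 f [-0.7 -0.4 -0.6] j [-0.63  0.04  1.59 -0.    1.51  0.06]
```

{"api": "step_arm", "payload": {"plan": "5 -1.4 0 0 0 -0.1;10 -2.8 0 0 0 -0.25;15 -4.2 0 0 0 -0.4;20 -5 0 0 0 -0.55;25 -4.6 3 0 0 -0.7;30 -4.2 7 0 0 -0.76;35 -3.9 11 0 0 -0.76;39 -3.6 15 0 0 -0.76;39 -3.6 19 0 0 -0.76;39 -3.6 22.5 0 0 -0.76;39 -3.6 25.5 0 0 -0.76;39 -3.6 27.1 0 0 -0.76;39 -3.6 27.1 0 0 -0.76;39 -3.6 27.1 0 0 -0.76;39 -3.6 27.1 0 0 -0.76", "grip": -0.1}}

```text
time: 33.95
ee_pos: [682.7, 90.1, 23.2]
orientation: [0.683, 0.731, -0.001, -0.001]
force: [0.2, 0.4, -0.8]
width: 0.451
grasp_force: 0.0
```

{"api": "step_arm", "payload": {"plan": "0 0 0 0 0 0;0 0 0 0 0 0;0 0 0 0 0 0;0 0 0 0 0 0;0 0 0 0 0 0;0 0 0 0 0 0;0 0 0 0 0 0;0 0 0 0 0 0", "grip": -1}}

```text
time: 34.75
ee_pos: [684.0, 90.3, 24.5]
orientation: [0.683, 0.731, 0.0, 0.0]
force: [-0.6, -0.6, -0.2]
width: 0.106
grasp_force: 40.0
```

```bash
python3 - <<'E'
from h import *
plan((560,-60,300,0),box(-25,-35,300,-40),box(-25,-35,95,-40))
E
```

```text
[-14.15 -13.39 -27.55] rz 0.068
[-36.47 -29.86 -27.55] rz 0.766
[-36.47 -29.86  -7.05] rz 0.766
now [684.   90.3  24.5] yaw 3.9 t 34.8 w 0.106 f [-0.6 -0.6 -0.2] j [ 0.01  0.65  1.37 -0.    1.12 -0.06]
```

{"api": "step_arm", "payload": {"plan": "0 0 -2 0 0 0;0 0 -6 0 0 0;0 0 -11 0 0 0;-2 -2 -16 0 0 0;-5 -5 -21 0 0 0;-9 -9 -25 0 0 0.06;-13 -13 -27.5 0 0 0.15;-17 -16 -27.5 0 0 0.3;-21 -19 -27.5 0 0 0.45;-25 -22 -27.5 0 0 0.6;-29 -25 -27.5 0 0 0.76;-33 -27.5 -27.5 0 0 0.76;-36.4 -29.8 -27.5 0 0 0.76;-36.4 -29.8 -27.5 0 0 0.76;-36.4 -29.8 -24 0 0 0.76;-36.4 -29.8 -20 0 0 0.76;-36.4 -29.8 -16 0 0 0.76;-36.4 -29.8 -12 0 0 0.76;-36.4 -29.8 -9 0 0 0.76;-36.4 -29.8 -7.1 0 0 0.76"}}

```text
time: 36.75
ee_pos: [409.6, -291.3, 92.3]
orientation: [0.905, 0.425, -0.001, -0.002]
force: [-1.0, 0.9, -1.0]
width: 0.115
grasp_force: 40.0
```

{"api": "step_arm", "payload": {"plan": "0 0 0 0 0 0;0 0 0 0 0 0;0 0 0 0 0 0"}}

```text
time: 37.05
ee_pos: [412.4, -294.0, 97.1]
orientation: [0.905, 0.425, 0.001, 0.002]
force: [0.4, 0.1, -0.6]
width: 0.112
grasp_force: 40.0
```

{"api": "step_arm", "payload": {"plan": "0 0 0 0 0 0;0 0 0 0 0 0;0 0 0 0 0 0;0 0 0 0 0 0;0 0 -2 0 0 0;0 0 -6 0 0 0;0 0 -11 0 0 0;0 0 -16 0 0 0;0 0 -20 0 0 0;0 0 -20 0 0 0;0 0 -20 0 0 0", "grip": -0.4}}

```text
time: 38.15
ee_pos: [411.7, -293.4, 296.6]
orientation: [0.905, 0.425, 0.0, 0.001]
force: [0.1, -0.8, 0.2]
width: 0.299
grasp_force: 0.0
```

```bash
python3 - <<'E'
from h import *
plan((573,-385,345,-40))
E
```

```text
[ 3.24 18.26 -4.84] rz 0.006
now [ 411.7 -293.4  296.6] yaw -39.6 t 38.1 w 0.299 f [ 0.1 -0.8  0.2] j [-0.79  0.01  1.62 -0.    1.51 -0.1 ]
```

{"api": "step_arm", "payload": {"plan": "0 0 -3 0 0 0.01;0.5 2 -4.9 0 0 0.01;1 6 -4.9 0 0 0.01;2 10 -4.9 0 0 0.01;2.8 14 -4.9 0 0 0.01;3.2 18.2 -4.9 0 0 0.01;3.2 18.2 -4.9 0 0 0.01;3.2 18.2 -4.9 0 0 0.01;3.2 18.2 -4.9 0 0 0.01"}}

```text
time: 39.05
ee_pos: [570.9, -383.8, 343.3]
orientation: [0.907, 0.421, -0.001, -0.001]
force: [-0.3, -0.5, 1.3]
width: 0.299
grasp_force: 0.0
```

```bash
python3 - <<'E'
from h import *
plan((575.5,-386.3,225,-40))
w=manip.get_image('wrist');print(manip.camera_model('wrist'));t=manip.get_image('top');s=manip.get_image('scene')
W=np.zeros((600,800,3),np.uint8);W[:420,:560]=w;W[:240,560:]=cv2.resize(t[215:325,300:410],(240,240));W[420:600,:254]=cv2.resize(s[130:300,90:330],(254,180));W[240:480,560:]=cv2.resize(t[160:320,180:340],(240,240));save(W,'c6.png')
E
```

```text
[ 0.1   0.51 11.83] rz -0.004
now [ 570.9 -383.8  343.3] yaw -40.2 t 39.0 w 0.299 f [-0.3 -0.5  1.3] j [-0.72  0.4   1.06 -0.    1.68 -0.02]
{'fx': 323.29632298831086, 'fy': 323.29632298831086, 'cx': 279.7693118316132, 'cy': 204.6058072087761, 'origin': array([ 621.00046876, -325.67506543,  502.64949519]), 'rotation': array([ 0.93071851, -0.34070731, -0.04627756,  0.12465939])}
```

View pics/c6.png

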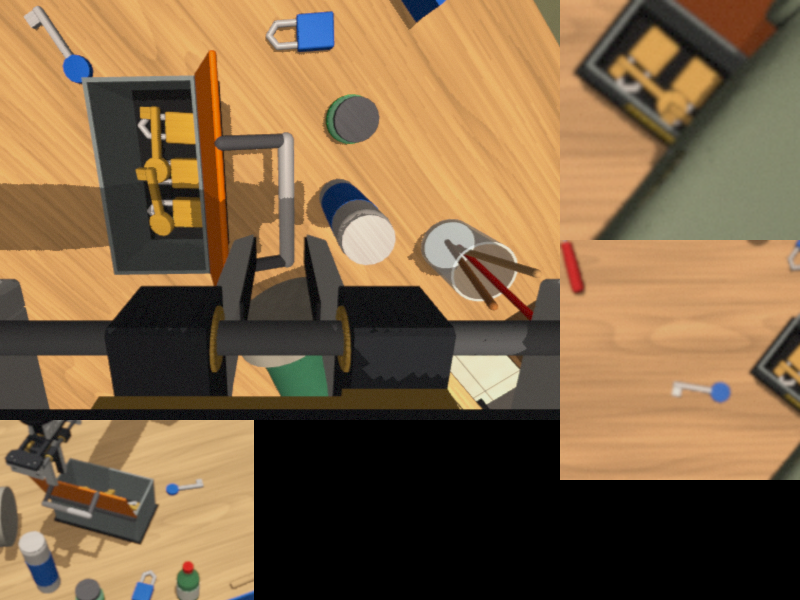

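```bash
python3 - <<'E'
from h import *
m=manip.camera_model('wrist')
for z in (222,228):
    a=onz(m,286.5,135,z);b=onz(m,286,262,z);c=(a+b)/2; d=c[:2]-np.array([500.4,-323.3]); print(z,c.round(1),np.linalg.norm(a-b).round(1),'u',(d@U).round(1),'v',(d@V).round(1)); plan((*c[:2],225,-40))
E
```

```text
222 [ 577.5 -386.5  222. ] 118.2 u 99.7 v 1.2
[ 0.22  0.64 12.08] rz -0.004
now [ 571.1 -384.   345.8] yaw -40.2 t 39.2 w 0.3 f [ 0.3  1.  -0.8] j [-0.72  0.4   1.06  0.    1.68 -0.02]
228 [ 578.4 -385.2  228. ] 115.6 u 99.5 v 2.8
[ 0.38  0.63 12.08] rz -0.004
now [ 571.1 -384.   345.8] yaw -40.2 t 39.2 w 0.3 f [ 0.3  1.  -0.8] j [-0.72  0.4   1.06  0.    1.68 -0.02]
```

{"api": "step_arm", "payload": {"plan": "0.2 0.6 0 0 0 0;0.2 0.6 4 0 0 0;0.2 0.6 7 0 0 0;0.2 0.6 9 0 0 0;0.2 0.6 10.5 0 0 0;0.2 0.6 12 0 0 0;0.2 0.6 12 0 0 0;0.2 0.6 12 0 0 0", "grip": -0.15}}

```text
time: 40.0
ee_pos: [578.1, -387.1, 225.2]
orientation: [0.907, 0.421, 0.0, 0.0]
force: [0.0, -0.1, -0.2]
width: 0.425
grasp_force: 0.0
```

{"api": "step_arm", "payload": {"plan": "0 0 0 0 0 0;0 0 0 0 0 0;0 0 0 0 0 0;0 0 0 0 0 0;0 0 0 0 0 0;0 0 0 0 0 0;0 0 0 0 0 0;0 0 0 0 0 0", "grip": -1, "force": 35}}

```text
time: 40.8
ee_pos: [577.4, -386.5, 224.3]
orientation: [0.907, 0.421, -0.0, -0.001]
force: [-3.2, 3.1, 1.8]
width: 0.137
grasp_force: 35.0
```

```bash
python3 - <<'E'
from h import *
plan((500.4,-323.3,120,-40)) # hinge rel
s=manip.get_state(); d=s['ee_pos'][:2]-np.array([500.4,-323.3]); u=d@U; z=s['ee_pos'][2]-3-120; print('u,z',u,z,np.hypot(u,z)); a=np.arctan2(z,-u)
a0=np.arctan2(60,128);print(a-a0); T=a-a0;r=141.4
o=(-r*np.cos(a),r*np.sin(a))
N=40
for i in range(1,N+1):
    t=a-T*i/N; print(i,round((-r*np.cos(t)-o[0])/10,1),round(-(r*np.sin(t)-o[1])/10,1))
E
```

```text
[-0.14 -9.96 10.43] rz -0.004
now [ 577.4 -386.5  224.3] yaw -40.2 t 40.8 w 0.137 f [-3.2  3.1  1.8] j [-0.71  0.46  1.21 -0.    1.47 -0.01]
u,z 99.58057774881892 101.33523886145247 142.07435412450832
1.909124837367985
1 -0.5 -0.5
2 -1.0 -0.9
3 -1.5 -1.3
4 -2.1 -1.7
5 -2.7 -2.1
6 -3.3 -2.4
7 -3.9 -2.7
8 -4.5 -3.0
9 -5.1 -3.2
10 -5.7 -3.4
11 -6.4 -3.6
12 -7.0 -3.8
13 -7.7 -3.9
14 -8.4 -4.0
15 -9.1 -4.0
16 -9.7 -4.1
17 -10.4 -4.0
18 -11.1 -4.0
19 -11.7 -3.9
20 -12.4 -3.8
21 -13.1 -3.7
22 -13.7 -3.5
23 -14.4 -3.3
24 -15.0 -3.1
25 -15.6 -2.8
26 -16.2 -2.6
27 -16.8 -2.2
28 -17.4 -1.9
29 -18.0 -1.5
30 -18.5 -1.1
31 -19.1 -0.7
32 -19.6 -0.3
33 -20.0 0.2
34 -20.5 0.7
35 -20.9 1.2
36 -21.3 1.8
37 -21.7 2.3
38 -22.1 2.9
39 -22.4 3.5
40 -22.7 4.1
```

{"api": "step_arm", "payload": {"plan": "0 -0.5 -0.5 0 0 0;0 -1 -0.9 0 0 0;0 -1.5 -1.3 0 0 0;0 -2.1 -1.7 0 0 0;0 -2.7 -2.1 0 0 0;0 -3.3 -2.4 0 0 0;0 -3.9 -2.7 0 0 0;0 -4.5 -3 0 0 0;0 -5.1 -3.2 0 0 0;0 -5.7 -3.4 0 0 0;0 -6.4 -3.6 0 0 0;0 -7 -3.8 0 0 0;0 -7.7 -3.9 0 0 0;0 -8.4 -4 0 0 0;0 -9.1 -4 0 0 0;0 -9.7 -4.1 0 0 0;0 -10.4 -4 0 0 0;0 -11.1 -4 0 0 0;0 -11.7 -3.9 0 0 0;0 -12.4 -3.8 0 0 0"}}

```text
time: 42.8
ee_pos: [481.2, -306.9, 262.6]
orientation: [0.907, 0.421, -0.002, -0.0]
force: [-3.1, -5.4, 1.9]
width: 0.136
grasp_force: 35.1
```

{"api": "step_arm", "payload": {"plan": "0 -0.7 0.1 0 0 0;0 -1.3 0.3 0 0 0;0 -2 0.5 0 0 0;0 -2.6 0.7 0 0 0;0 -3.2 1 0 0 0;0 -3.8 1.2 0 0 0;0 -4.4 1.6 0 0 0;0 -5 1.9 0 0 0;0 -5.6 2.3 0 0 0;0 -6.1 2.7 0 0 0;0 -6.7 3.1 0 0 0;0 -7.2 3.5 0 0 0;0 -7.6 4 0 0 0;0 -8.1 4.5 0 0 0;0 -8.5 5 0 0 0;0 -8.9 5.6 0 0 0;0 -9.2 6 0 0 0;0 -9.4 6.4 0 0 0;0 -9.6 6.8 0 0 0;0 -9.8 7.1 0 0 0"}}

```text
time: 44.8
ee_pos: [406.9, -242.5, 190.5]
orientation: [0.907, 0.421, -0.001, -0.002]
force: [-6.2, -2.0, -0.3]
width: 0.138
grasp_force: 35.1
```

{"api": "step_arm", "payload": {"plan": "0 -0.1 0.2 0 0 0;0 -0.2 0.4 0 0 0;0 -0.3 0.6 0 0 0;0 -0.4 0.8 0 0 0;0 -0.4 0.9 0 0 0;0 -0.4 1 0 0 0;0 -0.4 1 0 0 0;0 -0.4 1 0 0 0"}}

```text
time: 45.6
ee_pos: [403.1, -239.4, 180.3]
orientation: [0.907, 0.421, -0.002, -0.003]
force: [-6.1, -0.1, -0.9]
width: 0.136
grasp_force: 35.1
```

```bash
python3 - <<'E'
from h import *
plan((400.6,-241.2,183.3,-40))
E
```

```text
[-0.3  -0.08 -0.3 ] rz -0.003
now [ 403.1 -239.4  180.3] yaw -40.2 t 45.6 w 0.136 f [-6.1 -0.1 -0.9] j [-0.72  0.03  1.84 -0.    1.28 -0.02]
```

{"api": "step_arm", "payload": {"plan": "0 0 0.1 0 0 0;0 0 0.2 0 0 0;0 0 0.3 0 0 0;0 0 0.3 0 0 0"}}

```text
time: 46.0
ee_pos: [402.4, -238.9, 178.2]
orientation: [0.907, 0.421, -0.002, -0.004]
force: [-10.8, 1.6, 7.4]
width: 0.138
grasp_force: 35.1
```

{"api": "step_arm", "payload": {"plan": "0 0 0 0 0 0;0 0 0 0 0 0;0 0 0 0 0 0;0 0 0 0 0 0;0 0 -2 0 0 0;0 0 -5 0 0 0;0 0 -9 0 0 0;0 0 -14 0 0 0;0 0 -14 0 0 0;0 0 -14 0 0 0", "grip": -0.2}}

```text
time: 47.0
ee_pos: [406.1, -241.4, 320.0]
orientation: [0.907, 0.421, 0.001, 0.002]
force: [0.6, 1.4, -0.8]
width: 0.404
grasp_force: 0.0
```

```bash
python3 - <<'E'
from h import *
ms=manip.camera_model('scene')
s=manip.get_image('scene'); a=cv2.imread('pics/scene0.png')[...,::-1]
c=lambda i:cv2.resize(i[140:250,125:255],(400,340),interpolation=cv2.INTER_CUBIC)
save(np.hstack([c(a),c(s)]),'c7.png')
plan((450,180,300,0))
E
```

```text
[ 35.02 -23.74   1.81] rz -0.702
now [ 405.2 -240.7  318.1] yaw -40.2 t 47.0 w 0.4 f [ 0.4  0.6 -0.1] j [-0.72 -0.08  1.66  0.    1.56 -0.02]
```

View pics/c7.png

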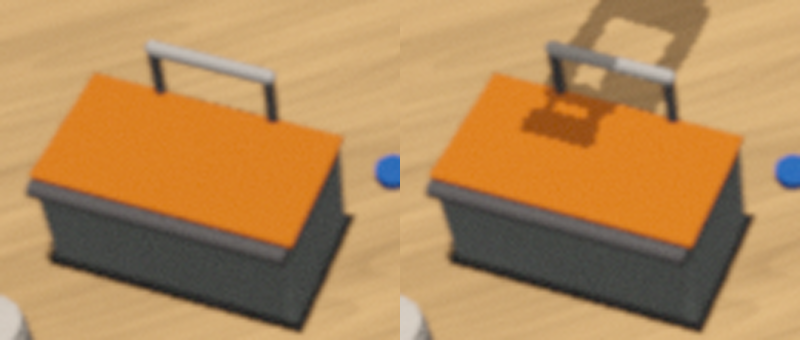

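```bash
python3 - <<'E'
from h import *
plan((500,60,320,-15),(529,346,290,0))
E
```

```text
[ 29.08 -12.18  -0.19] rz -0.44
[ 52.79 -28.43   2.81] rz -0.702
now [ 405.2 -240.7  318.1] yaw -40.2 t 47.0 w 0.4 f [ 0.4  0.6 -0.1] j [-0.72 -0.08  1.66  0.    1.56 -0.02]
```

{"api": "step_arm", "payload": {"plan": "5 -2 0 0 0 -0.05;10 -4 0 0 0 -0.1;15 -6 0 0 0 -0.2;20 -8 0 0 0 -0.3;25 -10 0 0 0 -0.4;29 -12.2 0 0 0 -0.45;33 -15 0 0 0 -0.5;37 -17.7 0 0 0 -0.55;41 -20.4 0 0 0 -0.6;45 -23 0.5 0 0 -0.65;49 -25.8 1.5 0 0 -0.7;52.8 -28.4 2.8 0 0 -0.7;52.8 -28.4 2.8 0 0 -0.7;52.8 -28.4 2.8 0 0 -0.7;52.8 -28.4 2.8 0 0 -0.7;52.8 -28.4 2.8 0 0 -0.7", "grip": 0}}

```text
time: 48.65
ee_pos: [529.6, 344.0, 290.7]
orientation: [0.709, 0.706, -0.0, 0.0]
force: [-0.1, -0.4, 0.2]
width: 0.499
grasp_force: 0.0
```

```bash
python3 - <<'E'
from h import *
plan((529,346,290,0))
im=manip.get_image('wrist'); print(manip.camera_model('wrist')); save(im,'w3.png')
E
```

```text
[ 0.2  -0.06  0.07] rz -0.004
now [529.6 344.  290.7] yaw -0.2 t 48.6 w 0.499 f [-0.1 -0.4  0.2] j [ 0.44  0.29  1.31 -0.    1.54  0.44]
{'fx': 323.29632298831086, 'fy': 323.29632298831086, 'cx': 279.7693118316132, 'cy': 204.6058072087761, 'origin': array([530.47406688, 420.37433905, 449.22577544]), 'rotation': array([ 9.91147431e-01, -2.05111977e-03, -1.07693290e-04,  1.32749958e-01])}
```

View pics/w3.png

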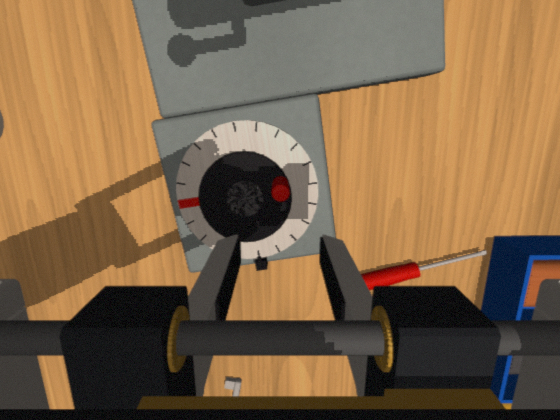

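```bash
cat > dial.py <<'E'
from h import *
AX=np.array([490,331.])
def comps():
    im=manip.get_image('wrist'); m=manip.camera_model('wrist'); h=cv2.cvtColor(im,cv2.COLOR_RGB2HSV)
    rd=(((h[...,0]<6)|(h[...,0]>174))&(h[...,1]>150)&(h[...,2]>60)).astype(np.uint8)
    n,_,st,ce=cv2.connectedComponentsWithStats(rd)
    return im,m,h,rd,[(st[i].tolist(),ce[i].round(1)) for i in range(1,n) if st[i][4]>20]
if __name__=='__main__':
    im,m,h,rd,cs=comps()
    for s,c in cs: print(s,c,'z150',onz(m,*c,150)[:2].round(1),'z85',onz(m,*c,85)[:2].round(1))
    k=(h[...,2]<75).astype(np.uint8); k[:140]=0;k[245:]=0;k[:,:190]=0;k[:,305:]=0
    c=max(cv2.findContours(k,0,1)[0],key=cv2.contourArea);e=cv2.fitEllipse(cv2.convexHull(c));print('wheel',e,onz(m,*e[0],104))
    g=((h[...,1]<75)&(h[...,2]>140)).astype(np.uint8);g[:115]=0;g[262:]=0;g[:,:170]=0;g[:,325:]=0
    g=cv2.morphologyEx(g,cv2.MORPH_OPEN,np.ones((3,3)))
    c=max(cv2.findContours(g,0,1)[0],key=cv2.contourArea);e=cv2.fitEllipse(cv2.convexHull(c));print('dial',e)
    for z in (75,80,85,90): print(z,onz(m,*e[0],z).round(1),'R',round(np.linalg.norm(onz(m,e[0][0]+e[1][1]/2,e[0][1],z)-onz(m,*e[0],z)),1))
E
python3 dial.py
```

```text
[271, 177, 19, 25, 366] [279.8 189.1] z150 [530.4 354.1] z85 [530.4 339.7]
[178, 197, 22, 12, 174] [188.5 202.4] z150 [442.9 341.4] z85 [423.9 324.3]
[361, 263, 59, 27, 895] [390.5 275.3] z150 [643.1 263.6] z85 [667.5 229.5]
wheel ((243.5810089111328, 197.73899841308594), (91.87921905517578, 95.50025177001953), 42.88730239868164) [490.5126281  334.32735292 104.        ]
dial ((253.51223754882812, 144.49314880371094), (44.75358581542969, 111.62830352783203), 100.0360107421875)
75 [500.6 389.7  75. ] R 63.8
80 [501.  390.1  80. ] R 62.9
85 [501.4 390.5  85. ] R 62.1
90 [501.8 391.   90. ] R 61.2
```

{"api": "step_arm", "payload": {"plan": "0.5 0 4 0 0 0;0.5 0 8 0 0 0;0.5 0 11 0 0 0;0.5 0 13.5 0 0 0;0.5 0 15.7 0 0 0;0.5 0 15.7 0 0 0;0.5 0 15.7 0 0 0"}}

```text
time: 49.45
ee_pos: [529.7, 350.0, 134.1]
orientation: [0.708, 0.706, 0.0, 0.0]
force: [-0.1, -0.2, 0.0]
width: 0.501
grasp_force: 0.0
```

{"api": "step_arm", "payload": {"plan": "0 0 0 0 0 0;0 0 0 0 0 0;0 0 0 0 0 0;0 0 0 0 0 0;0 0 0 0 0 0;0 0 0 0 0 0;0 0 0 0 0 0;0 0 0 0 0 0", "grip": -1, "force": 30}}

```text
time: 50.25
ee_pos: [530.0, 350.9, 134.3]
orientation: [0.708, 0.706, 0.001, 0.0]
force: [0.4, 0.0, 4.2]
width: 0.187
grasp_force: 30.0
```

```bash
cat > circ.py <<'E'
from h import *
import sys
# args: axis x,y, delta angle(rad), rows
ax=np.array([float(sys.argv[1]),float(sys.argv[2])]);D=float(sys.argv[3]);N=int(sys.argv[4])
plan((ax[0],ax[1],133,0))
s=manip.get_state();p=s['ee_pos'][:2]; d=p-ax; a=np.arctan2(d[1],d[0]); print('r',np.linalg.norm(d),'ang',a)
# keep radius 43
print(';'.join('%.1f %.1f 0 0 0 0'%((ax[1]+43*np.sin(a+D*i/N)-p[1])/10,(ax[0]+43*np.cos(a+D*i/N)-p[0])/10) for i in range(1,N+1)))
E
python3 circ.py 490 332 1.4 20; python3 dial.py | head -4
```

```text
[-1.9  -3.99  0.13] rz -0.002
now [530.  350.9 134.3] yaw -0.1 t 50.2 w 0.187 f [0.4 0.  4.2] j [ 0.45  0.42  1.47 -0.    1.25  0.45]
r 44.20803949583725 ang 0.4419179617097193
0.2 -0.2 0 0 0 0;0.5 -0.4 0 0 0 0;0.7 -0.6 0 0 0 0;1.0 -0.8 0 0 0 0;1.2 -1.0 0 0 0 0;1.4 -1.2 0 0 0 0;1.6 -1.4 0 0 0 0;1.7 -1.7 0 0 0 0;1.9 -1.9 0 0 0 0;2.0 -2.2 0 0 0 0;2.1 -2.5 0 0 0 0;2.2 -2.8 0 0 0 0;2.3 -3.1 0 0 0 0;2.4 -3.4 0 0 0 0;2.4 -3.7 0 0 0 0;2.4 -4.0 0 0 0 0;2.4 -4.3 0 0 0 0;2.4 -4.6 0 0 0 0;2.3 -4.9 0 0 0 0;2.3 -5.1 0 0 0 0
[263, 233, 35, 62, 1762] [279.6 264.6] z150 [530.3 358.5] z85 [530.3 327.1]
[112, 259, 28, 17, 361] [126.4 267.1] z150 [456.5 357.3] z85 [422.8 325.5]
[425, 355, 60, 18, 615] [448.1 360.8] z150 [618.9 303. ] z85 [659.2 246.4]
wheel ((239.3520050048828, 233.99310302734375), (79.32893371582031, 131.74012756347656), 117.88038635253906) [505.41469785 357.04175166 104.        ]
```

{"api": "step_arm", "payload": {"plan": "0.2 -0.2 0 0 0 0;0.5 -0.4 0 0 0 0;0.7 -0.6 0 0 0 0;1.0 -0.8 0 0 0 0;1.2 -1.0 0 0 0 0;1.4 -1.2 0 0 0 0;1.6 -1.4 0 0 0 0;1.7 -1.7 0 0 0 0;1.9 -1.9 0 0 0 0;2.0 -2.2 0 0 0 0;2.1 -2.5 0 0 0 0;2.2 -2.8 0 0 0 0;2.3 -3.1 0 0 0 0;2.4 -3.4 0 0 0 0;2.4 -3.7 0 0 0 0;2.4 -4.0 0 0 0 0;2.4 -4.3 0 0 0 0;2.4 -4.6 0 0 0 0;2.3 -4.9 0 0 0 0;2.3 -5.1 0 0 0 0"}}

```text
time: 52.3
ee_pos: [479.4, 374.7, 134.3]
orientation: [0.708, 0.706, 0.002, 0.0]
force: [4.1, 1.6, 4.7]
width: 0.186
grasp_force: 30.0
```

```bash
python3 circ.py 490 332 1.0 20; python3 - <<'E'
from h import *
m={'fx':323.296,'fy':323.296,'cx':279.77,'cy':204.606,'origin':[530.47,420.37,449.23],'rotation':[.991147,-.002051,-.000108,.13275]}
mt=manip.camera_model('top')
for z in(60,70,78): print(z,onz(m,261,264,z).round(1),onz(mt,165.9,238.75,z).round(1))
E
python3 dial.py | head -4; python3 meas.py | grep red
```

```text
[-4.27  1.07  0.13] rz -0.002
now [479.4 374.7 134.3] yaw -0.1 t 52.3 w 0.186 f [4.1 1.6 4.7] j [0.52 0.36 1.55 0.   1.23 0.52]
r 44.00105439304164 ang 1.814161316587524
-0.2 -0.2 0 0 0 0;-0.2 -0.4 0 0 0 0;-0.3 -0.6 0 0 0 0;-0.4 -0.8 0 0 0 0;-0.5 -1.0 0 0 0 0;-0.6 -1.2 0 0 0 0;-0.7 -1.3 0 0 0 0;-0.8 -1.5 0 0 0 0;-1.0 -1.7 0 0 0 0;-1.1 -1.8 0 0 0 0;-1.3 -2.0 0 0 0 0;-1.4 -2.2 0 0 0 0;-1.6 -2.3 0 0 0 0;-1.7 -2.4 0 0 0 0;-1.9 -2.5 0 0 0 0;-2.1 -2.7 0 0 0 0;-2.3 -2.8 0 0 0 0;-2.5 -2.9 0 0 0 0;-2.7 -2.9 0 0 0 0;-2.9 -3.0 0 0 0 0
60 [505.2 233.4  60. ] [505.7 237.1  60. ]
70 [505.8 238.2  70. ] [504.8 234.7  70. ]
78 [506.3 242.1  78. ] [504.1 232.7  78. ]
[263, 233, 35, 62, 1750] [279.7 264.5] z150 [479.3 382.1] z85 [479.4 350.9]
[425, 356, 97, 43, 2561] [473.2 376.6] z150 [582.6 316.5] z85 [629.8 255.3]
[264, 361, 16, 14, 160] [271.2 367.5] z150 [474.7 322.7] z85 [472.7 264.4]
wheel ((285.6993408203125, 235.7061004638672), (21.022523880004883, 61.727115631103516), 81.85055541992188) [483.11396186 379.51260724 104.        ]Traceback (most recent call last):
  File "meas.py", line 24, in <module>
    c=max(cs,key=cv2.contourArea); r=cv2.minAreaRect(c); b=cv2.boxPoints(r); print('flap',r,[onz(m,*p,126)[:2].round(0).tolist() for p in b])
ValueError: max() iterable argument is empty
```

```bash
python3 circ.py 490.7 333 1.2 20
```

```text
[-4.15  1.19  0.13] rz -0.002
now [478.9 374.6 134.3] yaw -0.1 t 52.4 w 0.187 f [3.4 2.8 5.5] j [0.52 0.36 1.55 0.   1.23 0.52]
r 43.192727990108885 ang 1.8474614192574355
-0.1 -0.2 0 0 0 0;-0.2 -0.5 0 0 0 0;-0.3 -0.7 0 0 0 0;-0.4 -0.9 0 0 0 0;-0.6 -1.2 0 0 0 0;-0.7 -1.4 0 0 0 0;-0.9 -1.6 0 0 0 0;-1.0 -1.8 0 0 0 0;-1.2 -2.0 0 0 0 0;-1.4 -2.1 0 0 0 0;-1.6 -2.3 0 0 0 0;-1.8 -2.4 0 0 0 0;-2.0 -2.6 0 0 0 0;-2.3 -2.7 0 0 0 0;-2.5 -2.8 0 0 0 0;-2.7 -2.9 0 0 0 0;-3.0 -3.0 0 0 0 0;-3.2 -3.0 0 0 0 0;-3.5 -3.1 0 0 0 0;-3.8 -3.1 0 0 0 0
```

{"api": "step_arm", "payload": {"plan": "-0.1 -0.2 0 0 0 0;-0.2 -0.5 0 0 0 0;-0.3 -0.7 0 0 0 0;-0.4 -0.9 0 0 0 0;-0.6 -1.2 0 0 0 0;-0.7 -1.4 0 0 0 0;-0.9 -1.6 0 0 0 0;-1.0 -1.8 0 0 0 0;-1.2 -2.0 0 0 0 0;-1.4 -2.1 0 0 0 0;-1.6 -2.3 0 0 0 0;-1.8 -2.4 0 0 0 0;-2.0 -2.6 0 0 0 0;-2.3 -2.7 0 0 0 0;-2.5 -2.8 0 0 0 0;-2.7 -2.9 0 0 0 0;-3.0 -3.0 0 0 0 0;-3.2 -3.0 0 0 0 0;-3.5 -3.1 0 0 0 0;-3.8 -3.1 0 0 0 0"}}

```text
time: 54.4
ee_pos: [447.8, 337.1, 134.3]
orientation: [0.708, 0.706, 0.002, -0.0]
force: [3.1, 5.0, 5.6]
width: 0.186
grasp_force: 30.0
```

```bash
cat > mark.py <<'E'
from h import *
AX=np.array([490.7,332.5])
im=manip.get_image('wrist');mw=manip.camera_model('wrist');t=manip.get_image('top');mt=manip.camera_model('top')
for n,i,m in(('w',im,mw),('t',t,mt)):
    h=cv2.cvtColor(i,cv2.COLOR_RGB2HSV); rd=(((h[...,0]<7)|(h[...,0]>173))&(h[...,1]>120)&(h[...,2]>50)).astype(np.uint8)
    N,L,st,ce=cv2.connectedComponentsWithStats(rd)
    for k in range(1,N):
        p=onz(m,*ce[k],78)[:2]; d=p-AX
        if st[k][4]>5 and 45<np.hypot(*d)<95: print(n,st[k].tolist(),p.round(1),'r',np.hypot(*d).round(1),'dial',round(np.arctan2(*d[::-1])+np.radians(81.1),3))
save(im,'wm.png');save(t,'tm.png')
E
python3 mark.py; python3 circ.py 490.7 333 -1.0 20
```

```text
w [262, 233, 36, 61, 1794] [448.3 310. ] r 48.0 dial -1.239
w [410, 277, 25, 22, 285] [553.2 290.5] r 75.3 dial 0.824
t [140, 218, 7, 9, 28] [549.9 294.1] r 70.5 dial 0.84
[-0.35  4.29  0.12] rz -0.002
now [447.8 336.6 134.2] yaw -0.1 t 54.5 w 0.182 f [3.3 3.2 5.6] j [0.49 0.27 1.67 0.   1.2  0.49]
r 43.0547856353161 ang 3.05822620474582
0.2 0.0 0 0 0 0;0.4 0.1 0 0 0 0;0.6 0.1 0 0 0 0;0.8 0.2 0 0 0 0;1.0 0.2 0 0 0 0;1.2 0.3 0 0 0 0;1.4 0.4 0 0 0 0;1.6 0.5 0 0 0 0;1.8 0.6 0 0 0 0;2.0 0.7 0 0 0 0;2.2 0.8 0 0 0 0;2.4 1.0 0 0 0 0;2.5 1.1 0 0 0 0;2.7 1.2 0 0 0 0;2.8 1.4 0 0 0 0;3.0 1.6 0 0 0 0;3.1 1.7 0 0 0 0;3.2 1.9 0 0 0 0;3.3 2.1 0 0 0 0;3.4 2.3 0 0 0 0
```

{"api": "step_arm", "payload": {"plan": "0.2 0.0 0 0 0 0;0.4 0.1 0 0 0 0;0.6 0.1 0 0 0 0;0.8 0.2 0 0 0 0;1.0 0.2 0 0 0 0;1.2 0.3 0 0 0 0;1.4 0.4 0 0 0 0;1.6 0.5 0 0 0 0;1.8 0.6 0 0 0 0;2.0 0.7 0 0 0 0;2.2 0.8 0 0 0 0;2.4 1.0 0 0 0 0;2.5 1.1 0 0 0 0;2.7 1.2 0 0 0 0;2.8 1.4 0 0 0 0;3.0 1.6 0 0 0 0;3.1 1.7 0 0 0 0;3.2 1.9 0 0 0 0;3.3 2.1 0 0 0 0;3.4 2.3 0 0 0 0"}}

```text
time: 56.5
ee_pos: [467.5, 369.4, 134.2]
orientation: [0.708, 0.707, -0.003, -0.002]
force: [-5.4, -0.2, 13.1]
width: 0.183
grasp_force: 30.0
```

```bash
python3 mark.py; python3 circ.py 490.7 333 -0.3 15
```

```text
t [147, 227, 9, 7, 31] [528.8 273.3] r 70.4 dial 0.417
t [103, 248, 10, 8, 60] [472.1 387.4] r 58.0 dial 3.312
[-3.66  2.28  0.12] rz -0.002
now [467.9 369.7 134.2] yaw -0.1 t 56.6 w 0.187 f [-3.9 -0.4 11.9] j [0.52 0.34 1.57 0.   1.23 0.52]
r 43.14634759828971 ang 2.12632068455548
0.0 0.1 0 0 0 0;0.1 0.2 0 0 0 0;0.1 0.2 0 0 0 0;0.2 0.3 0 0 0 0;0.2 0.4 0 0 0 0;0.2 0.5 0 0 0 0;0.3 0.5 0 0 0 0;0.3 0.6 0 0 0 0;0.3 0.7 0 0 0 0;0.4 0.8 0 0 0 0;0.4 0.9 0 0 0 0;0.4 0.9 0 0 0 0;0.4 1.0 0 0 0 0;0.5 1.1 0 0 0 0;0.5 1.2 0 0 0 0
```

{"api": "step_arm", "payload": {"plan": "0.0 0.1 0 0 0 0;0.1 0.2 0 0 0 0;0.1 0.2 0 0 0 0;0.2 0.3 0 0 0 0;0.2 0.4 0 0 0 0;0.2 0.5 0 0 0 0;0.3 0.5 0 0 0 0;0.3 0.6 0 0 0 0;0.3 0.7 0 0 0 0;0.4 0.8 0 0 0 0;0.4 0.9 0 0 0 0;0.4 0.9 0 0 0 0;0.4 1.0 0 0 0 0;0.5 1.1 0 0 0 0;0.5 1.2 0 0 0 0;0.5 1.2 0 0 0 0"}}

```text
time: 58.2
ee_pos: [479.9, 374.8, 134.2]
orientation: [0.708, 0.707, -0.002, -0.002]
force: [-3.5, 0.8, 11.8]
width: 0.187
grasp_force: 30.0
```

```bash
python3 mark.py; python3 - <<'E'
import cv2,numpy as np
t=cv2.imread('pics/tm.png');w=cv2.imread('pics/wm.png');t0=cv2.imread('pics/top0.png')
W=np.zeros((600,800,3),np.uint8)
W[:300,:400]=cv2.resize(t0[205:283,85:189],(400,300),interpolation=cv2.INTER_CUBIC)
W[:300,400:]=cv2.resize(t[205:283,85:189],(400,300),interpolation=cv2.INTER_CUBIC)
W[300:,:400]=cv2.resize(w,(400,300)); cv2.imwrite('pics/c8.png',W)
E
```

```text
t [150, 235, 10, 5, 30] [509.2 264.1] r 70.9 dial 0.109
t [101, 243, 10, 8, 55] [485.1 393.6] r 61.4 dial 3.078
```

View pics/c8.png

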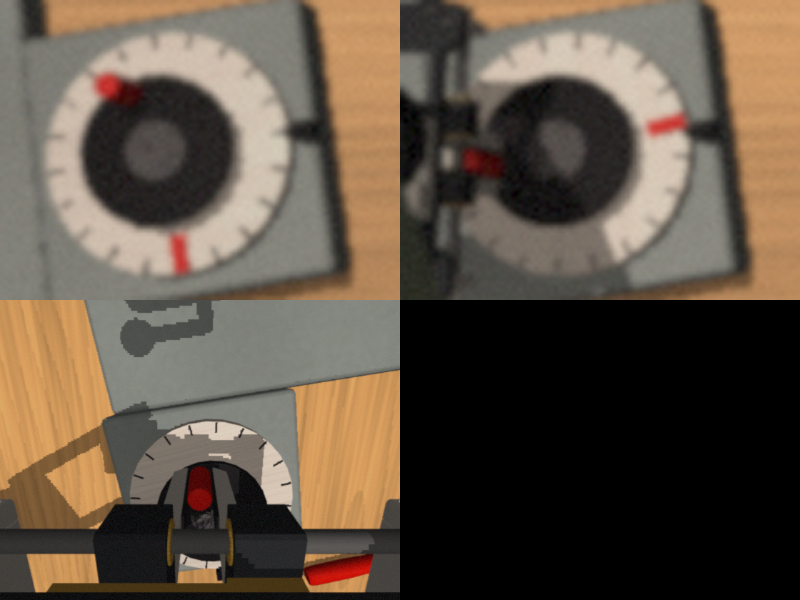

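```bash
python3 - <<'E'
from h import *
m=manip.camera_model('top');AX=np.array([490.7,332.5])
for f in('top0','tm'):
    g=cv2.imread(f'pics/{f}.png').max(2).astype(float)
    print(g[233:246,158:172].astype(int) if f=='top0' else '')
    for x in range(161,168):
        w=np.clip(100-g[233:246,x],0,None); y=(w*np.arange(233,246)).sum()/max(w.sum(),1)
        p=onz(m,x,y,72)[:2]-AX; print(f,x,round(y,2),p.round(1),round(np.degrees(np.arctan2(p[1],p[0])),2))
E
python3 circ.py 490.7 333 -0.1 6
```

```text
[[156 123 118 126 125 128 120 102  80  47  43  53  94 140]
 [172 129 114 124 128 127 121 104  80  57  41  52  80 130]
 [180 135 111 113 115 114 106  93  73  53  43  45  78 129]
 [183 146 101  92  86  81  72  63  55  44  36  46  74 127]
 [177 134  89  65  57  54  48  38  33  31  32  43  70 120]
 [155 114  71  51  40  37  34  39  17  23  38  42  60 101]
 [142 102  62  42  35  31  32  31  23  28  35  42  52  84]
 [167 128  84  56  44  43  39  38  31  32  36  40  46  80]
 [196 161 113  78  71  69  58  52  52  41  41  38  46  79]
 [204 180 129  98 103 101  92  83  79  64  50  37  53  77]
 [205 182 135 105 116 125 120 113 103  89  63  48  49  73]
 [205 180 138 106 119 130 131 127 114 100  68  48  46  68]
 [204 185 135 110 123 129 134 126 118 100  70  48  47  66]]
top0 161 238.78 [ 14.  -85.2] -80.64
top0 162 238.72 [ 14.1 -87.9] -80.86
top0 163 238.67 [ 14.2 -90.6] -81.07
top0 164 238.74 [ 14.  -93.2] -81.45
top0 165 238.68 [ 14.1 -95.9] -81.62
top0 166 238.05 [ 15.8 -98.6] -80.91
top0 167 237.7 [  16.7 -101.2] -80.65

tm 161 238.76 [ 14.1 -85.2] -80.61
tm 162 238.75 [ 14.1 -87.9] -80.9
tm 163 238.69 [ 14.2 -90.6] -81.1
tm 164 238.75 [ 14.  -93.2] -81.46
tm 165 238.7 [ 14.1 -95.9] -81.65
tm 166 238.14 [ 15.5 -98.6] -81.04
tm 167 237.76 [  16.5 -101.2] -80.74
[-4.18  1.09  0.12] rz -0.002
now [479.8 374.8 134.2] yaw -0.1 t 58.3 w 0.184 f [-4.   0.7 11.9] j [0.52 0.37 1.54 0.   1.24 0.52]
r 43.206237509716395 ang 1.8247410350428983
-0.0 0.1 0 0 0 0;0.0 0.1 0 0 0 0;0.0 0.2 0 0 0 0;0.0 0.3 0 0 0 0;0.1 0.4 0 0 0 0;0.1 0.4 0 0 0 0
```

{"api": "step_arm", "payload": {"plan": "0 0.1 0 0 0 0;0 0.2 0 0 0 0;0 0.3 0 0 0 0;0.1 0.4 0 0 0 0;0.1 0.45 0 0 0 0;0.1 0.45 0 0 0 0;0.1 0.45 0 0 0 0"}}

```text
time: 59.0
ee_pos: [484.4, 375.8, 134.2]
orientation: [0.708, 0.707, -0.002, -0.002]
force: [-3.6, 1.1, 10.7]
width: 0.187
grasp_force: 30.0
```

```bash
python3 mark.py; python3 mark.py;python3 circ.py 490.7 333 -0.1 2
```

```text
w [296, 364, 14, 14, 140] [502.8 256.5] r 77.0 dial 0.002
t [150, 238, 10, 4, 29] [501.9 262.8] r 70.6 dial 0.005
t [101, 241, 10, 8, 55] [489.6 393.5] r 61.1 dial 3.005
w [296, 364, 14, 14, 140] [502.8 256.5] r 77.0 dial 0.002
t [150, 238, 10, 4, 30] [502.1 262.8] r 70.6 dial 0.007
t [101, 242, 10, 8, 55] [489.2 393.2] r 60.8 dial 3.011
[-4.28  0.64  0.12] rz -0.001
now [484.4 375.8 134.2] yaw -0.1 t 59.2 w 0.187 f [-2.9  0.7 11.9] j [0.52 0.38 1.53 0.   1.24 0.52]
r 43.25001137962573 ang 1.717651888568166
0.0 0.2 0 0 0 0;0.0 0.4 0 0 0 0
```

{"api": "step_arm", "payload": {"plan": "0 0 0 0 0 0;0 0 0 0 0 0;0 0 0 0 0 0;0 0 0 0 0 0;0 0 0 0 0 0;0 0 -2 0 0 0;0 0 -6 0 0 0;0 0 -11 0 0 0;0 0 -16 0 0 0;0 0 -16 0 0 0;-10 0 -18 0 0 0;-15 0 -18 0 0 0;-20 0 -18 0 0 0;-20 0 -18 0 0 0;-20 0 -18 0 0 0", "grip": 0}}

```text
time: 60.7
ee_pos: [486.7, 170.8, 313.5]
orientation: [0.71, 0.704, -0.001, 0.001]
force: [-0.1, 0.4, 0.5]
width: 0.5
grasp_force: 0.0
```

```bash
python3 mark.py; python3 - <<'E'
from h import *
t=manip.get_image('top'); save(cv2.resize(t[100:340,60:480],(800,457),interpolation=cv2.INTER_CUBIC),'c9.png'); plan((500,0,300,0))
m=manip.camera_model('top'); h=cv2.cvtColor(t,cv2.COLOR_RGB2HSV)
rd=(((h[...,0]<7)|(h[...,0]>173))&(h[...,1]>120)&(h[...,2]>50)).astype(np.uint8);rd[:210]=0;rd[285:]=0;rd[:,165:]=0;rd[:,90:]=rd[:,90:]
n,_,st,ce=cv2.connectedComponentsWithStats(rd)
for i in range(1,n):
    if st[i][4]>10: p=onz(m,*ce[i],127)[:2]; print(st[i],p,np.arctan2(p[1]-332.5,p[0]-490.7))
E
```

```text
w [286, 89, 12, 25, 216] [501.5 266.9] r 66.4 dial 0.008
t [100, 246, 11, 4, 32] [484.4 393.1] r 60.9 dial 3.089
[-17.58   1.41   1.32] rz -0.003
now [486.4 175.9 313.2] yaw -0.2 t 60.9 w 0.505 f [ 0.3  0.8 -0.3] j [0.18 0.03 1.56 0.   1.55 0.18]
[100 245  11   5  34] [481.16092204 374.03345411] 1.7965533203300483
```

View pics/c9.png

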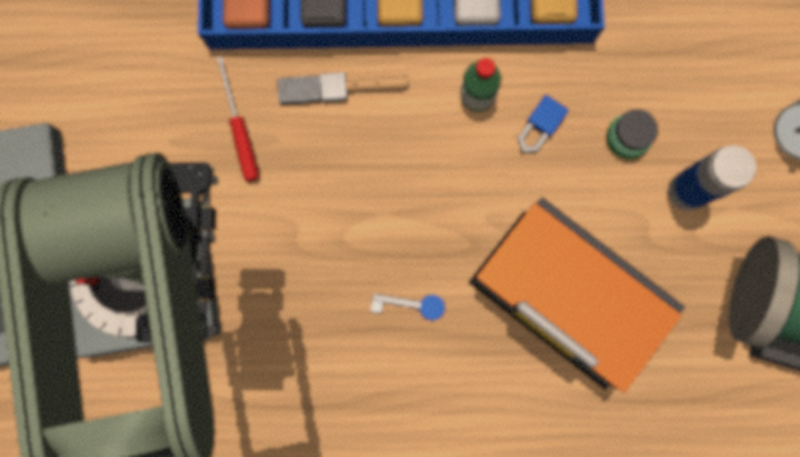

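{"api": "step_arm", "payload": {"plan": "-5 0 0 0 0 0;-10 0 0 0 0 0;-15 0 0 0 0 0;-20 0 0 0 0 0;-25 0 0 0 0 0;-25 0 0 0 0 0;-25 0 0 0 0 0;-25 0 0 0 0 0"}}

```text
time: 61.65
ee_pos: [486.3, -72.4, 313.1]
orientation: [0.707, 0.707, 0.0, -0.001]
force: [0.5, -0.3, 0.6]
width: 0.502
grasp_force: 0.0
```

```bash
cat > knob.py <<'E'
from h import *
m=manip.camera_model('top'); s=manip.get_image('top');save(s,'fin.png')
for f in('top0','fin'):
    h=cv2.cvtColor(cv2.imread(f'pics/{f}.png'),cv2.COLOR_BGR2HSV)
    rd=(((h[...,0]<7)|(h[...,0]>173))&(h[...,1]>120)&(h[...,2]>50)).astype(np.uint8);rd[:205]=0;rd[290:]=0;rd[:,168:]=0;rd[:,:85]=0
    n,_,st,ce=cv2.connectedComponentsWithStats(rd)
    for i in range(1,n):
        if st[i][4]>10:
            for z in (127,78): p=onz(m,*ce[i],z)[:2]-[490.7,332.5]; print(f,st[i],z,np.hypot(*p).round(1),np.arctan2(p[1],p[0]).round(3),'dial',(np.arctan2(p[1],p[0])+1.4155).round(3))
E
python3 knob.py
```

```text
top0 [110 224  12   8  66] 127 43.2 0.456 dial 1.872
top0 [110 224  12   8  66] 78 57.8 0.692 dial 2.108
top0 [130 266   4  10  32] 127 75.6 -2.785 dial -1.369
top0 [130 266   4  10  32] 78 70.7 -2.992 dial -1.577
fin [150 238  10   4  29] 127 83.3 -1.488 dial -0.072
fin [150 238  10   4  29] 78 70.6 -1.411 dial 0.005
fin [ 99 243  13   7  69] 127 43.5 1.707 dial 3.122
fin [ 99 243  13   7  69] 78 62.1 1.605 dial 3.021
```

```bash
python3 -c "
from station import manip
print(manip.job_done())"
```

```text
the job is handed in; nothing more can be done
None
```

The job is handed in: all three padlocks and both brass keys are in the box, the flap is eased fully shut, and the dial reads within about 0.01 rad of the pointer after a final clockwise wind, with the blue-headed key and everything else left in place; no pass or fail result came back.

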